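# Calibrate the bench colour meter and punch the tally

### The job

Get the bench colour meter ready for its check: stand every glass reference cell that is on the bench in a well of the meter's carriage, fully down, with its clear faces in line with the light path from the black lamp strip to the white sensor strip, and slide the carriage fully home with its red knob so that the cells stand at the lamps. Then log the check: take the automatic punch from its stand, press it straight down on the marked ring of the brass tally plate until its spring trips with a snap, and put it back upright in its stand. Leave the flux bottle standing.

Things in the scene. Friction and masses are not known exactly. Their poses are not given: they have to be found in the camera images.
- meter: Bench colour meter, fixed: grey base plate 155 x 415 mm, black lamp strip on its +x side, white sensor strip on its -x side, both reaching 58 mm above the bench and from y -0.094 to +0.176, inner faces 82 mm apart. Light runs along its x axis. Origin on the bench midway between the strips, z up. Between the strips a carriage with four square wells in a row along y.
- well_1 (a point): Centre of the floor of square well 1 of the carriage (wells are 45 x 45 mm, 24 mm deep, chamfered mouth; 68 mm apart in a row along the meter's y axis). A seated cell's origin lies here. The well's axes are those of the meter. Any cell may go in any well.
- well_2 (a point): Centre of the floor of square well 2 of the carriage (wells are 45 x 45 mm, 24 mm deep, chamfered mouth; 68 mm apart in a row along the meter's y axis). A seated cell's origin lies here. The well's axes are those of the meter. Any cell may go in any well.
- well_3 (a point): Centre of the floor of square well 3 of the carriage (wells are 45 x 45 mm, 24 mm deep, chamfered mouth; 68 mm apart in a row along the meter's y axis). A seated cell's origin lies here. The well's axes are those of the meter. Any cell may go in any well.
- well_4 (a point): Centre of the floor of square well 4 of the carriage (wells are 45 x 45 mm, 24 mm deep, chamfered mouth; 68 mm apart in a row along the meter's y axis). A seated cell's origin lies here. The well's axes are those of the meter. Any cell may go in any well.
- carriage (a joint): Slide of the aluminium carriage along the meter's +y, in m: 0 = pulled out, 0.070 = fully home against its stop (the wells then face the lamps). It stays where it is left; about 1.5 N of friction. Carriage top is 41.5 mm, well floors 17.5 mm above the bench.
- knob_grip (a point): Middle of the red knob at the -y end of the carriage, an upright post 20 mm in diameter; this point is 71.5 mm above the bench, the red part reaches from 17 mm below it to 17 mm above it. The knob's centre is 64 mm from that of well_1.
- cell_1: Blue glass reference cell, 42 x 42 mm, 76 mm tall, 0.2 kg with a heavy 12 mm steel foot, standing. May be absent. Origin: centre of its underside, z up. Its two clear (tinted) faces look along +x and -x (light passes along x, either way round), the two frosted white faces along +y and -y. Black cap with a white line along x, from clear face to clear face. May be gripped on any faces.
- cell_2: Amber glass reference cell, 42 x 42 mm, 76 mm tall, 0.2 kg with a heavy 12 mm steel foot, standing. May be absent. Origin: centre of its underside, z up. Its two clear (tinted) faces look along +x and -x (light passes along x, either way round), the two frosted white faces along +y and -y. Black cap with a white line along x, from clear face to clear face. May be gripped on any faces.
- cell_3: Green glass reference cell, 42 x 42 mm, 76 mm tall, 0.2 kg with a heavy 12 mm steel foot, standing. May be absent. Origin: centre of its underside, z up. Its two clear (tinted) faces look along +x and -x (light passes along x, either way round), the two frosted white faces along +y and -y. Black cap with a white line along x, from clear face to clear face. May be gripped on any faces.
- cell_4: Pink glass reference cell, 42 x 42 mm, 76 mm tall, 0.2 kg with a heavy 12 mm steel foot, standing. May be absent. Origin: centre of its underside, z up. Its two clear (tinted) faces look along +x and -x (light passes along x, either way round), the two frosted white faces along +y and -y. Black cap with a white line along x, from clear face to clear face. May be gripped on any faces.
- tally_block: Loose steel block 70 x 70 mm, 0.9 kg, with a brass tally plate on it, top 32 mm above the bench. Origin at the centre of its underside, z up.
- tally_mark (a point): Centre of the black ring (20 mm across) on the top face of the brass tally plate, where the punch mark belongs.
- punch_stand: Fixed wooden stand, 70 x 70 x 64 mm with an 84 x 84 mm foot edge 6 mm high, with a 22 mm square hole 58 mm deep in its top. Origin at the centre of its underside.
- stand_seat (a point): Centre of the mouth of the stand's hole, 64 mm above the bench. The punch's origin lies here when it is put away.
- auto_punch: Automatic punch, 0.21 kg, upright in its stand. Origin on the axis at the underside of its steel collar, z up. Collar 32 mm across, z 0 to 6 mm; blue ribbed barrel (the grip) 22 mm across, 6 to 54 mm; steel cap 26 mm across, 54 to 66 mm. Below the collar: foot 18 mm across to -20 mm (fits the stand's hole), then a 10 mm nose to its tip at -52 mm.
- punch_tip (a point): Tip of the punch's nose, on the axis, 52 mm below the punch's origin while the nose is out; it moves up with the nose.
- punch_nose (a joint): How far the nose is pushed into the punch, in m: 0 = out, 0.012 = fully in. Pressed on a surface, the force climbs steeply between 5 and 7 mm to about 10 to 15 N, then the spring trips, the force drops to a few N and the nose runs in to its stop at 12 mm. It springs out again when the punch is lifted.
- flux_bottle: Small brown bottle, 47 mm across, 116 mm tall, a bystander. Origin at the centre of its underside, z up.
Not all that is in view belongs to the job. There is more than one size of the auto_punch; the one meant has the size given above.

How it is judged:
By the outcome, as a careful person would: the job done as asked, in the order asked, and still so for the second after the job is handed in, with the robot touching nothing.
Of cell_1, cell_2, cell_3, cell_4 only 3 to 4 are there at a start; the rules pass over those that are not, and their reading is None.
At some moment in a run one of cell_3, cell_4, tally_block may be knocked a few centimetres aside while the robot is not near it.
It also fails if it takes over 210 s, if anything falls off the work surface, if the arm or the gripper's body presses on something with over 40 N, if the wrist force passes 120 N, or if a joint passes its speed limit or range.

### The arm

A 6-joint arm with a two-finger parallel gripper is mounted at the origin on the work surface; the furniture and walls round the work are solid. World frame = base frame: x ahead of the robot, y to its left, z up, the work surface at z = 0. Lengths are in m, angles in degrees, forces in N, time in s.
With the tool pointing down it reaches from about 0.25 to 0.775 m from the base axis. Payload 4 kg.
Tool frame: the origin (TCP) lies midway between the tips of the shut fingers; the grasp point (between the pads) lies 19 mm behind it (manip.grip_point_offset is the distance from the TCP to the grasp point, in m); z points along the fingers, y is the line along which they close (so a half turn about z gives the same grasp; the last joint's range is limited). The gripper opens to 94 mm and grips with 3 to 60 N. Pads are 16 mm wide; open, the fingers measure 119 mm over their backs; the gripper's body (75 mm by 177 mm) begins 78 mm behind the grasp point.
Start: joints at [-79.647, 4.996, 78.535, -0, 96.463, -5.907], TCP at [0.154, -0.528, 0.206] pointing down, gripper open.
Joint ranges: [-177.83, 177.83], [-43.37, 116.18], [15.69, 146.23], [-61.86, 241.86], [9.47, 152.12], [-147.06, 147.06]. Speed limits (degrees/s): [159.86, 159.86, 180, 180, 180, 180].

### API

Orientations are given as a 3x3 rotation matrix whose columns are the frame's x, y, z axes.
In Python, from cell import manip gives the robot as it stands. The module is installed in compiled form; this text tells all that it offers.
- The arm moves only by the tool servo_tool, never from a script. Its argument "motion" is a list of rows, each a list of 7 numbers: the turn, a rotation vector about the world's x, y, z in rad, then the shift along the world's x, y, z in m, then the closure in counts, from 0 (fully open) to 255 (shut). A call has 1 to 12 rows; each row is the pose to reach, as a shift and turn from the pose commanded when the call began; what a row does not reach only later rows make up. A row lasts 1/8 s, in which the tool goes at most 62.5 mm and 10.7 degrees, less where a joint would pass 70% of its speed; a pose out of reach is approached as far as the arm can. A call with a gripper value outside its range is refused whole. The fingers move at their own pace and stop on an object; "force" is the grip in N (left out, the last holds). Time passes only in rows, so rows that repeat a pose let the fingers close. It gives the time, the measured TCP pose, the force, the opening and the grip force at its end, in the units of the state.
- manip.observe(): the state, without advancing time (a new reading comes with each control period).
- manip.capture(name): name is "side" or "top"; returns a dict with "color" (480x640x3 uint8, red, green, blue), "z_map" (480x640 float32, m along the optical axis (not along the pixel's ray), 0 where there is no reading), "intrinsics" (3x3 intrinsics, pixels), "T" (4x4, takes a point from camera to world coordinates). Camera axes: x right, y up, looking along -z (the intrinsics and any distortion apply to the point x, -y, -z); pixel columns grow to the right and rows downward; lengths in m; the calibration is good to about 2 mm. A picture is of the moment at which its call begins.
- manip.finish_job(): hands the job in; it is judged then, once.
The state is a dict: "time_s": time; "qpos": joint angles; "qd": joint speeds; "effort": joint torques, N m; "tcp_pos": TCP position; "tool_rot": TCP orientation; "contact_force": force on the tool from outside, world axes, zero at the start; "wrist_torque": the same for the moment, N m; "gripper_width": finger opening in m; "grasp_force": force on a finger pad.
Only numpy, scipy, OpenCV 4.12 (cv2) and the standard library are available. Lean on these libraries where they do the work, as an engineer would, in place of code of your own. Each camera call takes 0.05 s, during which the arm holds its last target. There are 200 camera calls.

## Working session

There is one attempt and no reset: what is moved stays moved. The work goes in short steps, Python scripts to look and compute and a tool call to move; the robot and the scene stay as the last step left them, time stands still between calls to the robot, and variables do not carry over. Pictures are saved under pics/ and viewed, at most 14 in all, crops included, and the job is handed in when it is done.

Besides the shell and the picture viewer there is one more tool, called after ">>>" in YAML: its name, and indented under it one key for each argument. servo_tool: Moves the arm, as the interface text tells. Its arguments: {"type":"object","properties":{"motion":{"type":"array","items":{"type":"array","items":{"type":"number"}}},"force":{"type":"number"}},"required":["motion"]}

```bash
mkdir -p pics; cat > h.py <<'E'
import numpy as np, cv2, pickle
from cell import manip
def cap(n):
    c=manip.capture(n); return c
def world(c,u,v,d=None,z=None):
    K=c["intrinsics"];T=c["T"]
    r=np.array([(u-K[0,2])/K[0,0],-(v-K[1,2])/K[1,1],-1.0])
    if z is None:
        d=d or float(c["z_map"][int(v),int(u)]); return (T@np.r_[r*d,1])[:3]
    R=T[:3,:3]@r; o=T[:3,3]; return o+R*(z-o[2])/R[2]
def cloud(c):
    K=c["intrinsics"];T=c["T"];Z=c["z_map"].astype(float)
    v,u=np.mgrid[0:480,0:640]
    P=np.stack([(u-K[0,2])/K[0,0]*Z,-(v-K[1,2])/K[1,1]*Z,-Z],-1)
    return P@T[:3,:3].T+T[:3,3]
def save(c,n): cv2.imwrite("pics/"+n+".png",c["color"][:,:,::-1])
E
python3 - <<'E'
from h import *
for n in("top","side"):
    c=cap(n);save(c,n+"0");print(n,c["T"].round(3).tolist(),c["intrinsics"].tolist(),[k for k in c])
    pickle.dump(c,open(n+"0.pkl","wb"))
s=manip.observe();print(s);print(manip.grip_point_offset)
E
```

```text
top [[-0.024, 0.986, -0.164, 0.371], [-0.999, -0.02, 0.028, -0.117], [0.024, 0.165, 0.986, 0.926], [0.0, 0.0, 0.0, 1.0]] [[486.7499140091365, 0.0, 321.2298254940257], [0.0, 486.7499140091365, 235.10196826077083], [0.0, 0.0, 1.0]] ['color', 'z_map', 'intrinsics', 'T']
side [[0.972, 0.117, -0.204, 0.341], [-0.235, 0.439, -0.867, -0.853], [-0.012, 0.891, 0.454, 0.44], [0.0, 0.0, 0.0, 1.0]] [[501.5931629609163, 0.0, 308.80233401268146], [0.0, 501.5931629609163, 241.82983087310583], [0.0, 0.0, 1.0]] ['color', 'z_map', 'intrinsics', 'T']
{'time_s': 0.1, 'qpos': array([-7.96463648e+01,  5.03490492e+00,  7.86141362e+01, -2.67535948e-03,
        9.64632520e+01, -5.90613666e+00]), 'qd': array([ 0.02398962,  0.00519976, -0.1116135 ,  0.06624376,  0.10231353,
        0.0571602 ]), 'effort': array([ 2.09410937e-03, -3.41253483e+01, -3.03300762e+01,  7.19144451e-02,
        3.04043025e-02, -9.99641406e-05]), 'tcp_pos': array([ 0.15389731, -0.52752077,  0.20443819]), 'tool_rot': array([[ 9.60003605e-01,  2.79987356e-01, -3.97878209e-04],
       [ 2.79987596e-01, -9.60001699e-01,  1.91963344e-03],
       [ 1.55509335e-04, -1.95425599e-03, -9.99998078e-01]]), 'contact_force': array([ 0.19920999, -0.14888601,  1.09585401]), 'wrist_torque': array([ 0.00744885, -0.00572373,  0.02389378]), 'grasp_force': 0.0, 'gripper_width': 0.09372857005269558}
0.0188
```

View pics/top0.png

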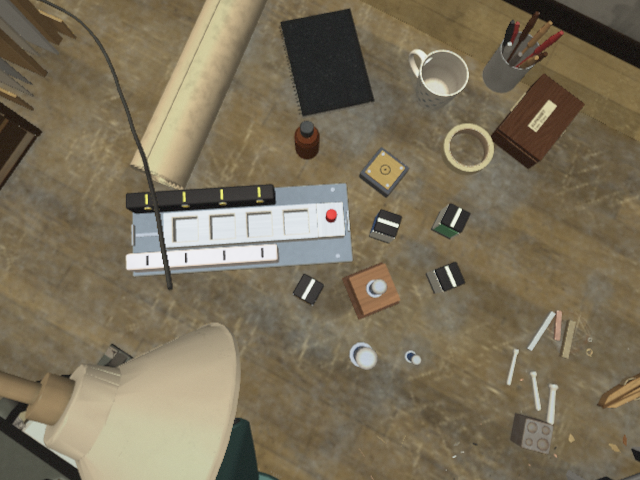

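View pics/side0.png

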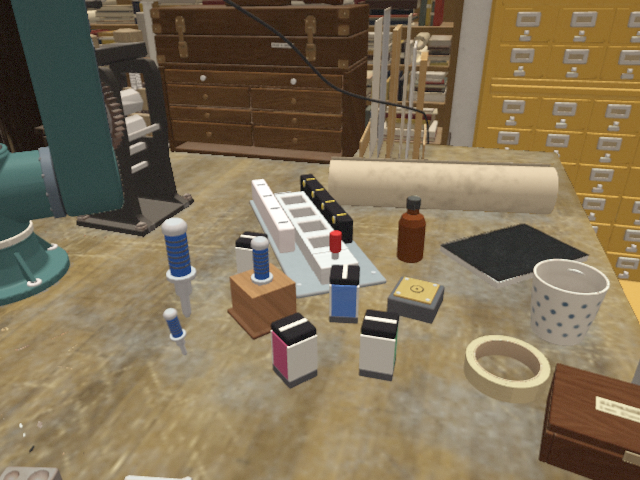

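The two views show four cells, with caps in the top view at about (387,223), (452,219), (447,277) and (309,289). The meter is at (240,225) with the knob at (331,215), the stand with the punch at (373,288), the tally block at (385,170) and the bottle at (307,140). Two other punches stand at (363,356) and (413,357), and a cable crosses the view over the meter.

```bash
cat >> h.py <<'E'
def caps(c,pts=((387,223),(452,219),(447,277),(309,289)),r=26):
    """cap centre, white-line angle; via depth band near cap height"""
    P=cloud(c);out=[]
    for (u,v) in pts:
        m=np.zeros((480,640),bool);m[max(0,v-r):v+r,max(0,u-r):u+r]=1
        k=m&(P[...,2]>.069)&(P[...,2]<.085)
        n,lab,st,ce=cv2.connectedComponentsWithStats(k.astype(np.uint8))
        if n<2: out.append(None);continue
        k=lab==1+np.argmax(st[1:,4])
        R=cv2.minAreaRect((P[k][:,:2]*1000).astype(np.float32))
        g=c["color"].min(-1); w=k&(g>130)
        q=P[w][:,:2]; 
        a=None
        if len(q)>5:
            d=np.linalg.svd(q-q.mean(0))[2][0]; a=np.degrees(np.arctan2(d[1],d[0]))%180
        out.append((np.round(R[0],1),np.round(R[1],1),round(R[2],1),a and round(a,1),round(float(np.median(P[k][:,2])),4)))
    return out
E
python3 - <<'E'
from h import *
c=pickle.load(open("top0.pkl","rb"))
for o in caps(c):print(o)
P=cloud(c)
def rect(name,u,v,r,lo,hi,extra=None):
    m=np.zeros((480,640),bool);m[v-r:v+r,u-r:u+r]=1
    k=m&(P[...,2]>lo)&(P[...,2]<hi)
    if extra is not None:k&=extra
    R=cv2.minAreaRect((P[k][:,:2]*1000).astype(np.float32));print(name,k.sum(),np.round(R[0],1),np.round(R[1],1),round(R[2],1),np.median(P[k][:,2]).round(4))
rect("block",385,170,32,.026,.04)
rect("stand",373,288,36,.058,.071)
rect("punchcap",376,287,14,.115,.145)
rect("bottle",307,135,22,.1,.13)
rect("big",363,356,20,.12,.25);rect("small",413,357,14,.05,.15)
C=c["color"].astype(int);red=(C[...,0]>150)&(C[...,1]<70)
rect("knob",331,215,14,.075,.1,red)
# strips: points z .05-.064 left of px 290
m=(P[...,2]>.052)&(P[...,2]<.063);m[:,300:]=0;m[:,:120]=0;m[:180]=0;m[280:]=0
w=m&(C.min(-1)>140);b=m&(C.max(-1)<70)
for n,k in(("white",w),("black",b)):
    R=cv2.minAreaRect((P[k][:,:2]*1000).astype(np.float32));print(n,k.sum(),np.round(R[0],1),np.round(R[1],1),round(R[2],1))
# well corners: carriage top
k=(P[...,2]>.036)&(P[...,2]<.047);k[:,345:]=0;k[:,150:][:0]=0;k[:195]=0;k[250:]=0;k[:,:160]=0
R=cv2.minAreaRect((P[k][:,:2]*1000).astype(np.float32));print("carr",k.sum(),np.round(R[0],1),np.round(R[1],1),round(R[2],1))
# cable heights
dark=(P[...,2]>.1)
for v in(20,60,100,140,170,190,220,250,280):
    us=np.where(dark[v,:300])[0];us=us[us<180]
    if len(us):print(v,us.min(),us.max(),P[v,us,:].mean(0).round(3))
# yellow ring mark
for u,v in((385,170),):print(world(c,u,v,z=.032))
I=cv2.resize(c["color"][150:320,120:480,::-1],None,fx=2.2,fy=2.2,interpolation=cv2.INTER_CUBIC);cv2.imwrite("pics/crop1.png",I)
E
```

```text
(array([ 531.7, -260.3]), array([42., 42.]), 69.3, np.float64(69.8), 0.0755)
(array([ 538.6, -382.9]), array([42.4, 42. ]), 61.9, np.float64(150.2), 0.0754)
(array([ 433.9, -366. ]), array([42.2, 42.5]), 21.0, np.float64(19.3), 0.0753)
(array([ 417.4, -116. ]), array([41.9, 41.7]), 59.3, np.float64(150.0), 0.0755)
block 1175 [ 642.9 -266.9] [69.2 69.8] 50.9 0.031
stand 1342 [ 416. -233.] [69.8 70.4] 20.4 0.0638
punchcap 188 [ 416.4 -232.5] [24.  24.7] 41.7 0.1285
bottle 187 [ 697.1 -118.6] [23.8 24.2] 18.7 0.1153
big 397 [ 304.4 -204. ] [32.9 32.8] 44.1 0.156
small 109 [ 293.2 -297.9] [17.4 15.9] 70.6 0.0764
knob 10 [ 541.6 -157.3] [16.1  6.4] 81.7 0.0883
white 2268 [480.5  73.6] [ 30.1 269. ] 2.9
black 2069 [540.2  75.4] [133.6 269. ] 2.7
carr 3938 [545.6 -15.2] [ 75.5 338.2] 2.7
20 0 80 [0.898 0.367 0.129]
60 99 110 [0.708 0.14  0.329]
100 82 179 [0.718 0.116 0.186]
140 135 174 [0.664 0.129 0.153]
170 44 163 [0.597 0.115 0.203]
190 150 154 [0.524 0.068 0.358]
220 156 161 [0.481 0.05  0.388]
250 161 166 [0.444 0.037 0.41 ]
280 166 171 [0.41  0.025 0.43 ]
[ 0.64312819 -0.26706055  0.032     ]
```

View pics/crop1.png

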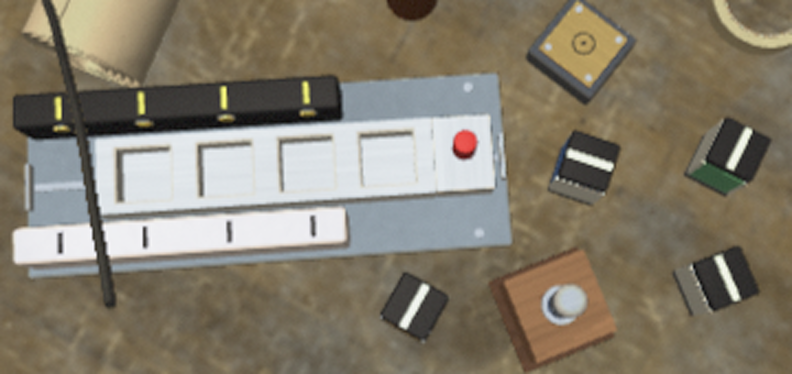

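```bash
python3 - <<'E'
from h import *
c=pickle.load(open("top0.pkl","rb"));P=cloud(c)
for u,v in((20,390),(60,400),(90,380),(120,360),(150,400),(180,340),(200,420),(225,340),(235,360),(120,450),(180,470),(240,440),(110,355),(20,440)):print((u,v),P[v,u].round(3))
print("cable")
C=c["color"].astype(int)
for v in range(5,292,15):
    us=np.where((P[v,:180,2]>.1)&(C[v,:180].max(-1)<90))[0]
    if len(us):
        i=us[np.argmax(P[v,us,2])];print(v,i,P[v,i].round(3))
s=pickle.load(open("side0.pkl","rb"));Q=cloud(s)
print("side cable")
for u,v in((240,5),):
    pass
C=s["color"].astype(int)
for u in range(232,432,20):
    # dark & nearer than neighbours
    col=s["z_map"][:130,u]; 
    v=np.argmin(np.where((col>0)&(C[:130,u].max(-1)<70),col,9));print(u,v,Q[v,u].round(3))
E
```

```text
(20, 390) [0.325 0.084 0.572]
(60, 400) [0.317 0.06  0.565]
(90, 380) [0.33  0.041 0.562]
(120, 360) [0.302 0.224 0.02 ]
(150, 400) [ 0.315 -0.002  0.563]
(180, 340) [ 0.354 -0.009  0.509]
(200, 420) [ 0.302 -0.04   0.574]
(225, 340) [ 0.354 -0.049  0.525]
(235, 360) [ 0.34  -0.06   0.549]
(120, 450) [0.284 0.014 0.571]
(180, 470) [ 0.272 -0.029  0.581]
(240, 440) [ 0.218 -0.026  0.271]
(110, 355) [0.311 0.241 0.023]
(20, 440) [0.241 0.211 0.34 ]
cable
5 11 [0.905 0.379 0.162]
20 79 [0.864 0.255 0.18 ]
35 93 [0.827 0.223 0.195]
50 104 [0.795 0.2   0.206]
65 109 [0.764 0.187 0.214]
80 116 [0.735 0.172 0.223]
95 121 [0.706 0.16  0.232]
110 126 [0.677 0.147 0.242]
125 132 [0.648 0.133 0.255]
140 138 [ 0.371 -0.117  0.926]
155 142 [0.589 0.103 0.296]
170 148 [0.558 0.084 0.326]
185 151 [0.532 0.071 0.351]
200 154 [0.509 0.061 0.37 ]
215 158 [0.487 0.051 0.386]
230 159 [0.468 0.046 0.398]
245 162 [0.449 0.039 0.408]
260 165 [0.432 0.032 0.418]
275 166 [0.416 0.028 0.428]
290 169 [0.4   0.023 0.432]
side cable
232 3 [0.429 0.025 0.418]
252 15 [0.461 0.037 0.4  ]
272 27 [0.496 0.052 0.38 ]
292 46 [0.532 0.067 0.347]
312 66 [0.573 0.089 0.309]
332 85 [0.62  0.117 0.268]
352 94 [0.669 0.139 0.245]
372 100 [0.722 0.165 0.225]
392 105 [0.78  0.193 0.205]
412 108 [0.847 0.234 0.186]
```

```bash
python3 - <<'E'
from h import *
c=pickle.load(open("top0.pkl","rb"));P=cloud(c);C=c["color"].astype(int)
# black strip
m=(P[...,2]>.053)&(P[...,2]<.063);m[:,:120]=0;m[:,285:]=0;m[:180]=0;m[280:]=0
for lo,hi in((.45,.515),(.555,.63)):
    k=m&(P[...,0]>lo)&(P[...,0]<hi)
    n,lab,st,ce=cv2.connectedComponentsWithStats(k.astype(np.uint8));
    for i in range(1,n):
        if st[i,4]>100:
            q=P[lab==i];R=cv2.minAreaRect((q[:,:2]*1000).astype(np.float32));print(lo,st[i,4],np.round(R[0],1),np.round(R[1],1),round(R[2],1))
k=((P[...,2]<.0385)&(P[...,2]>.005)).astype(np.uint8);k[:,:165]=0;k[:,320:]=0;k[:205]=0;k[250:]=0
n,lab,st,ce=cv2.connectedComponentsWithStats(k,connectivity=4)
for i in range(1,n):
    if 300<st[i,4]<1500:
        # boundary pixels -> cast to top plane
        ct=cv2.findContours((lab==i).astype(np.uint8),cv2.RETR_EXTERNAL,cv2.CHAIN_APPROX_NONE)[0][0][:,0]
        w=np.array([world(c,u,v,z=.0415)[:2] for u,v in ct])*1000
        R=cv2.minAreaRect(w.astype(np.float32));print("well",st[i,4],np.round(R[0],1),np.round(R[1],1),round(R[2],1))
s=pickle.load(open("side0.pkl","rb"))
for n,c in(("top",c),("side",s)):
    C=c["color"].astype(int);P=cloud(c);r=(C[...,0]>130)&(C[...,1]<60)&(C[...,2]<60)&(abs(P[...,0]-.54)<.03)&(abs(P[...,1]+.157)<.04)&(P[...,2]>.05)
    q=P[r];print("knob",n,r.sum(),q.min(0).round(4),q.max(0).round(4),q.mean(0).round(4))
# ring
c=pickle.load(open("top0.pkl","rb"))
E
```

```text
0.45 1792 [482.   36.2] [ 30.9 196. ] 2.7
0.45 599 [475.1 174.5] [30.1 67. ] 2.2
0.555 1868 [592.4  50.3] [ 32.1 213.9] 3.0
0.555 416 [586.3 187.6] [31.1 49.9] 1.3
well 431 [573.6  31.1] [ 10.3 228.6] 2.8
well 588 [543.3 -95.5] [47.4 47. ] 1.9
well 589 [540.9 -27.3] [45.6 46.8] 4.0
well 596 [537.4  40.3] [46.7 47.6] 0.8
well 599 [534.1 107.5] [45.2 48.5] 4.0
well 817 [505.1   1.9] [278.7  20.4] 88.8
knob top 7 [ 0.5382 -0.1655  0.0858] [ 0.542  -0.1514  0.0891] [ 0.54   -0.1584  0.0878]
knob side 183 [ 0.5379 -0.1734  0.0577] [ 0.5552 -0.1545  0.0905] [ 0.5456 -0.168   0.0737]
```

>>> servo_tool:
  motion:
    - [0, 0, 0.763, 0.263, 0.412, 0, 0]
    - [0, 0, 0.763, 0.263, 0.412, 0, 0]
    - [0, 0, 0.763, 0.263, 0.412, 0, 0]
    - [0, 0, 0.763, 0.263, 0.412, 0, 0]
    - [0, 0, 0.763, 0.263, 0.412, 0, 0]
    - [0, 0, 0.763, 0.263, 0.412, 0, 0]
    - [0, 0, 0.763, 0.263, 0.412, 0, 0]
    - [0, 0, 0.763, 0.263, 0.412, 0, 0]
    - [0, 0, 0.763, 0.263, 0.412, 0, 0]
    - [0, 0, 0.763, 0.263, 0.412, 0, 0]
    - [0, 0, 0.763, 0.263, 0.412, 0, 0]
    - [0, 0, 0.763, 0.263, 0.412, 0, 0]
  force: 25

```text
time_s: 1.6
tcp_pos: [0.4165, -0.1171, 0.2055]
tool_rot: [[0.503, 0.865, -0.0], [0.865, -0.503, -0.0], [-0.0, 0.0, -1.0]]
contact_force: [-0.4, -0.0, -0.2]
gripper_width: 0.0938
grasp_force: 0.0
```

```bash
cat >> h.py <<'E'
def st():
    s=manip.observe();R=s["tool_rot"]
    print("t",round(s["time_s"],2),"q",s["qpos"].round(1).tolist(),"tcp",s["tcp_pos"].round(4).tolist(),"psi",round(float(np.degrees(np.arctan2(R[1,1],R[0,1]))),2),"tilt",R[:,2].round(4)[:2].tolist(),"F",s["contact_force"].round(1).tolist(),"w",round(s["gripper_width"],4),"gf",s["grasp_force"])
    return s
E
python3 - <<'E'
from h import *
st()
for n in("top","side"):
    c=cap(n);P=cloud(c)
    # arm points above lamp/cable zone
    pickle.dump(c,open(n+"1.pkl","wb"));save(c,n+"1")
E
```

```text
t 1.6 q [-23.2, -10.2, 93.1, -0.0, 97.1, 6.9] tcp [0.4165, -0.1171, 0.2055] psi -30.17 tilt [-0.0, -0.0002] F [-0.4, -0.0, -0.2] w 0.0938 gf 0.0
```

View pics/top1.png

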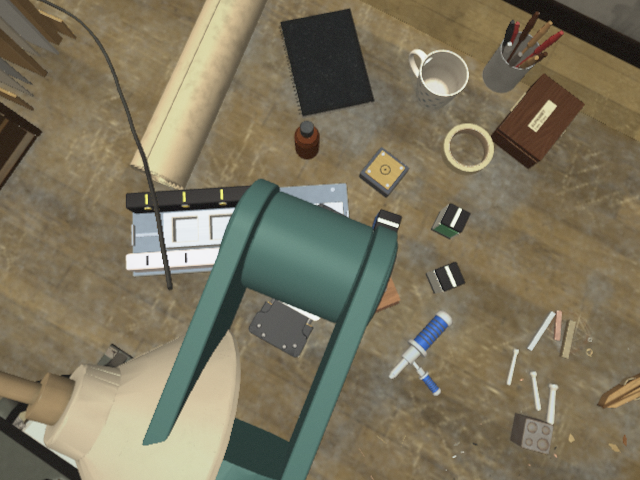

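```bash
python3 - <<'E'
from h import *
c=pickle.load(open("top1.pkl","rb"));P=cloud(c);
for u,v in((265,190),(220,300),(190,370),(160,430),(170,435),(385,230),(340,350),(300,460),(310,250),(250,460),(205,400),(225,350)):print((u,v),P[v,u].round(3))
E
```

```text
(265, 190) [ 0.461 -0.087  0.587]
(220, 300) [ 0.383 -0.056  0.592]
(190, 370) [ 0.337 -0.035  0.582]
(160, 430) [ 0.297 -0.014  0.576]
(170, 435) [ 0.293 -0.021  0.575]
(385, 230) [ 0.432 -0.173  0.577]
(340, 350) [ 0.348 -0.137  0.591]
(300, 460) [ 0.276 -0.109  0.58 ]
(310, 250) [ 0.416 -0.118  0.595]
(250, 460) [ 0.272 -0.073  0.561]
(205, 400) [ 0.315 -0.042  0.568]
(225, 350) [ 0.347 -0.051  0.538]
```

View pics/side1.png

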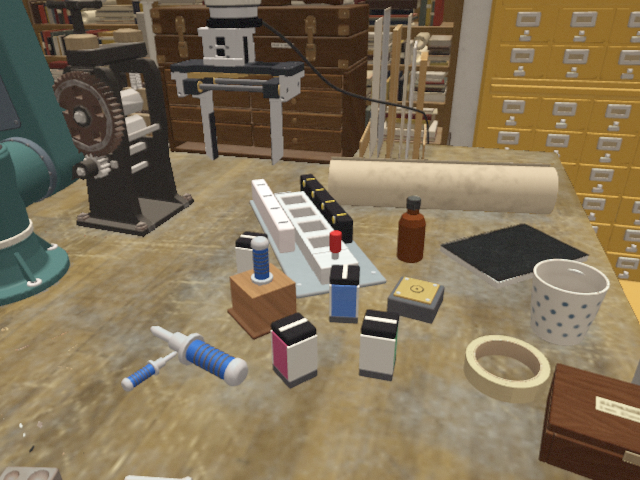

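The side view shows the punch still in its stand at (262,262) and all four cells standing. The two spare punches now lie at (200,355). The arm overlaps the lamp shade with no contact force.

>>> servo_tool:
  motion:
    - [0, 0, 0, 0.001, 0.001, -0.05, 0]
    - [0, 0, 0, 0.001, 0.001, -0.1, 0]
    - [0, 0, 0, 0.001, 0.001, -0.14, 0]
    - [0, 0, 0, 0.001, 0.001, -0.162, 0]
    - [0, 0, 0, 0.001, 0.001, -0.162, 0]
    - [0, 0, 0, 0.001, 0.001, -0.162, 255]
    - [0, 0, 0, 0.001, 0.001, -0.162, 255]
    - [0, 0, 0, 0.001, 0.001, -0.162, 255]
    - [0, 0, 0, 0.001, 0.001, -0.162, 255]
    - [0, 0, 0, 0.001, 0.001, -0.162, 255]
    - [0, 0, 0, 0.001, 0.001, -0.162, 255]
    - [0, 0, 0, 0.001, 0.001, -0.162, 255]
  force: 25

```text
time_s: 3.2
tcp_pos: [0.4183, -0.1151, 0.0436]
tool_rot: [[0.5, 0.866, 0.001], [0.866, -0.5, -0.0], [0.0, 0.001, -1.0]]
contact_force: [1.1, -0.5, 0.6]
gripper_width: 0.0418
grasp_force: 24.9
```

>>> servo_tool:
  motion:
    - [0, 0, 0, 0, 0, 0.04, 255]
    - [0, 0, 0, 0, 0, 0.085, 255]
    - [0, 0, 0.18, 0.03, 0.02, 0.085, 255]
    - [0, 0, 0.36, 0.08, 0.06, 0.085, 255]
    - [0, 0, 0.54, 0.122, 0.0885, 0.085, 255]
    - [0, 0, 0.57, 0.122, 0.0885, 0.085, 255]
    - [0, 0, 0.57, 0.122, 0.0885, 0.085, 255]
    - [0, 0, 0.57, 0.122, 0.0885, 0.07, 255]
    - [0, 0, 0.57, 0.122, 0.0885, 0.055, 255]
    - [0, 0, 0.57, 0.122, 0.0885, 0.048, 255]
    - [0, 0, 0.57, 0.122, 0.0885, 0.048, 255]
    - [0, 0, 0.57, 0.122, 0.0885, 0.048, 255]

```text
time_s: 4.7
tcp_pos: [0.5403, -0.0267, 0.0919]
tool_rot: [[-0.046, 0.999, 0.001], [0.999, 0.046, -0.0], [-0.0, 0.001, -1.0]]
contact_force: [0.1, 0.6, -1.6]
gripper_width: 0.042
grasp_force: 25.0
```

```bash
python3 - <<'E'
from h import *
st()
c=cap("side");save(c,"s2");P=cloud(c)
cv2.imwrite("pics/s2c.png",cv2.resize(c["color"][130:310,210:410,::-1],None,fx=3,fy=3))
E
```

```text
t 4.7 q [-8.8, 6.7, 89.7, 0.0, 83.5, -11.5] tcp [0.5403, -0.0267, 0.0919] psi 2.62 tilt [0.001, -0.0001] F [0.1, 0.6, -1.6] w 0.042 gf 24.97869372367859
```

View pics/s2c.png

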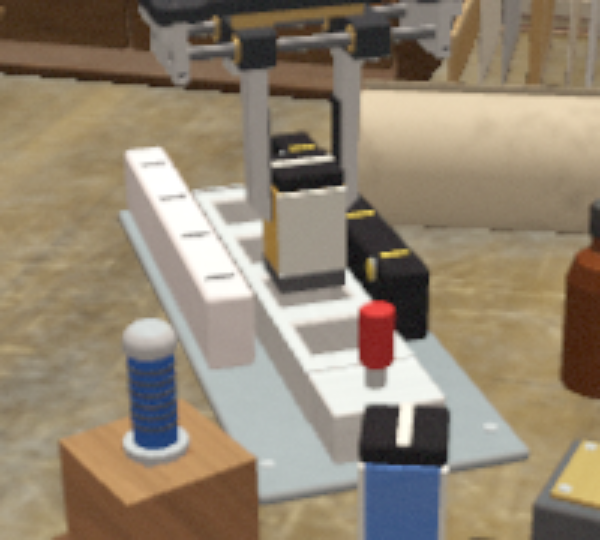

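The crop shows the amber cell held by its clear faces, just above well 2. I'll lower it now.

>>> servo_tool:
  motion:
    - [0, 0, 0, 0, 0, -0.008, 255]
    - [0, 0, 0, 0, 0, -0.014, 255]
    - [0, 0, 0, 0, 0, -0.02, 255]
    - [0, 0, 0, 0, 0, -0.025, 255]
    - [0, 0, 0, 0, 0, -0.03, 255]
    - [0, 0, 0, 0, 0, -0.031, 255]
    - [0, 0, 0, 0, 0, -0.031, 255]

```text
time_s: 5.62
tcp_pos: [0.5405, -0.0265, 0.0611]
tool_rot: [[-0.046, 0.999, 0.001], [0.999, 0.046, -0.0], [-0.0, 0.001, -1.0]]
contact_force: [1.6, 0.4, 1.5]
gripper_width: 0.0419
grasp_force: 25.0
```

>>> servo_tool:
  motion:
    - [0, 0, 0, 0, 0, 0, 120]
    - [0, 0, 0, 0, 0, 0, 120]
    - [0, 0, 0, 0, 0, 0.03, 120]
    - [0, 0, 0, 0, 0, 0.07, 0]
    - [0, 0, 0, 0, 0, 0.1, 0]

```text
time_s: 6.25
tcp_pos: [0.5399, -0.0266, 0.1619]
tool_rot: [[-0.046, 0.999, 0.0], [0.999, 0.046, -0.0], [-0.0, 0.0, -1.0]]
contact_force: [0.3, -0.3, 0.2]
gripper_width: 0.0664
grasp_force: 0.0
```

```bash
python3 - <<'E'
from h import *
st();c=cap("top")
for o in caps(c):print(o)
E
```

```text
t 6.25 q [-8.8, 4.5, 84.0, -0.0, 91.5, -11.5] tcp [0.5399, -0.0266, 0.1619] psi 2.63 tilt [0.0002, -0.0002] F [0.3, -0.3, 0.2] w 0.0664 gf 0.0
(array([ 531.7, -260.3]), array([41.9, 42.1]), 69.7, np.float64(68.3), 0.0757)
(array([ 538.7, -382.9]), array([42.6, 42.2]), 61.6, np.float64(150.8), 0.0754)
(array([ 434. , -365.9]), array([41.8, 43. ]), 19.6, np.float64(20.6), 0.0754)
None
```

>>> servo_tool:
  motion:
    - [0, 0, -0.552, -0.001, -0.356, 0, 0]
    - [0, 0, -0.552, -0.001, -0.356, 0, 0]
    - [0, 0, -0.552, -0.001, -0.356, 0, 0]
    - [0, 0, -0.552, -0.001, -0.356, 0, 0]
    - [0, 0, -0.552, -0.001, -0.356, 0, 0]
    - [0, 0, -0.552, -0.001, -0.356, 0, 0]
    - [0, 0, -0.552, -0.001, -0.356, 0, 0]
    - [0, 0, -0.552, -0.001, -0.356, 0, 0]
    - [0, 0, -0.552, -0.001, -0.356, 0, 0]

```text
time_s: 7.42
tcp_pos: [0.5393, -0.3809, 0.1605]
tool_rot: [[0.483, 0.876, -0.0], [0.876, -0.483, 0.001], [0.0, -0.0, -1.0]]
contact_force: [-0.6, -0.5, 0.0]
gripper_width: 0.0937
grasp_force: 0.0
```

>>> servo_tool:
  motion:
    - [0, 0, 0, 0, 0, -0.04, 0]
    - [0, 0, 0, 0, 0, -0.08, 0]
    - [0, 0, 0, 0, 0, -0.11, 0]
    - [0, 0, 0, 0, 0, -0.118, 0]
    - [0, 0, 0, 0, 0, -0.118, 0]
    - [0, 0, 0, 0, 0, -0.118, 255]
    - [0, 0, 0, 0, 0, -0.118, 255]
    - [0, 0, 0, 0, 0, -0.118, 255]
    - [0, 0, 0, 0, 0, -0.118, 255]
    - [0, 0, 0, 0, 0, -0.118, 255]
    - [0, 0, 0, 0, 0, -0.118, 255]
  force: 25

```text
time_s: 8.8
tcp_pos: [0.5393, -0.3827, 0.0426]
tool_rot: [[0.485, 0.875, 0.001], [0.875, -0.485, -0.001], [-0.0, 0.001, -1.0]]
contact_force: [0.2, 0.3, 0.9]
gripper_width: 0.0421
grasp_force: 24.9
```

>>> servo_tool:
  motion:
    - [0, 0, 0, 0, 0, 0.06, 255]
    - [0, 0, 0, 0, 0, 0.12, 255]
    - [0, 0, 0.552, -0.005, 0.491, 0.125, 255]
    - [0, 0, 0.552, -0.005, 0.491, 0.125, 255]
    - [0, 0, 0.552, -0.005, 0.491, 0.125, 255]
    - [0, 0, 0.552, -0.005, 0.491, 0.125, 255]
    - [0, 0, 0.552, -0.005, 0.491, 0.125, 255]
    - [0, 0, 0.552, -0.005, 0.491, 0.125, 255]
    - [0, 0, 0.552, -0.005, 0.491, 0.125, 255]
    - [0, 0, 0.552, -0.005, 0.491, 0.125, 255]
    - [0, 0, 0.552, -0.005, 0.491, 0.125, 255]
    - [0, 0, 0.552, -0.005, 0.491, 0.125, 255]

```text
time_s: 10.3
tcp_pos: [0.5336, 0.1082, 0.1669]
tool_rot: [[-0.046, 0.999, -0.001], [0.999, 0.046, -0.001], [-0.001, -0.001, -1.0]]
contact_force: [-0.1, -0.5, -1.6]
gripper_width: 0.0418
grasp_force: 25.0
```

>>> servo_tool:
  motion:
    - [0, 0, 0, 0, 0, 0, 255]
    - [0, 0, 0, 0, 0, -0.03, 255]
    - [0, 0, 0, 0, 0, -0.06, 255]
    - [0, 0, 0, 0, 0, -0.076, 255]
    - [0, 0, 0, 0, 0, -0.076, 255]

```text
time_s: 10.92
tcp_pos: [0.5331, 0.1076, 0.0901]
tool_rot: [[-0.045, 0.999, -0.003], [0.999, 0.045, -0.0], [-0.0, -0.003, -1.0]]
contact_force: [0.4, -0.1, -2.7]
gripper_width: 0.0421
grasp_force: 25.0
```

```bash
python3 - <<'E'
from h import *
st();c=cap("side");P=cloud(c);C=c["color"]
k=(P[...,2]>.10)&(P[...,2]<.118)&(abs(P[...,0]-.534)<.035)&(abs(P[...,1]-.108)<.04)&(C.max(-1)<60)
print(k.sum(),P[k].min(0).round(4) if k.any() else 0,P[k].max(0).round(4) if k.any() else 0)
E
```

```text
t 10.93 q [5.4, 7.3, 89.3, -0.0, 83.6, 2.9] tcp [0.5331, 0.1076, 0.0901] psi 2.55 tilt [-0.003, -0.0003] F [0.4, -0.1, -2.7] w 0.0421 gf 24.996154010295868
26 [0.5162 0.0817 0.1141] [0.5507 0.089  0.1179]
```

>>> servo_tool:
  motion:
    - [0, 0, 0, 0.0005, 0.0005, -0.004, 255]
    - [0, 0, 0, 0.0005, 0.0005, -0.01, 255]
    - [0, 0, 0, 0.0005, 0.0005, -0.016, 255]
    - [0, 0, 0, 0.0005, 0.0005, -0.022, 255]
    - [0, 0, 0, 0.0005, 0.0005, -0.028, 255]
    - [0, 0, 0, 0.0005, 0.0005, -0.03, 255]
    - [0, 0, 0, 0.0005, 0.0005, -0.03, 255]

```text
time_s: 11.85
tcp_pos: [0.5344, 0.109, 0.0613]
tool_rot: [[-0.046, 0.999, -0.0], [0.999, 0.046, -0.0], [-0.0, -0.0, -1.0]]
contact_force: [0.2, -0.1, -2.0]
gripper_width: 0.0419
grasp_force: 25.0
```

>>> servo_tool:
  motion:
    - [0, 0, 0, 0, 0, -0.002, 255]
    - [0, 0, 0, 0, 0, -0.002, 255]
    - [0, 0, 0, 0, 0, -0.002, 120]
    - [0, 0, 0, 0, 0, -0.002, 120]
    - [0, 0, 0, 0, 0, -0.002, 120]
    - [0, 0, 0, 0, 0, 0.03, 120]
    - [0, 0, 0, 0, 0, 0.07, 0]
    - [0, 0, 0, 0, 0, 0.1, 0]
    - [0, 0, 0, 0, 0, 0.1, 0]

```text
time_s: 12.98
tcp_pos: [0.5363, 0.1092, 0.1646]
tool_rot: [[-0.046, 0.999, 0.007], [0.999, 0.046, 0.001], [0.0, 0.007, -1.0]]
contact_force: [-0.4, 0.9, 0.0]
gripper_width: 0.0763
grasp_force: 0.0
```

```bash
python3 - <<'E'
from h import *
st();c=cap("top")
for o in caps(c):print(o)
E
```

```text
t 12.97 q [5.6, 5.0, 83.1, 0.0, 91.4, 2.9] tcp [0.5363, 0.1092, 0.1646] psi 2.64 tilt [0.0067, 0.0007] F [-0.4, 0.9, 0.0] w 0.0763 gf 0.0
(array([ 531.6, -260.4]), array([42.2, 41.9]), 69.1, np.float64(70.0), 0.0755)
None
(array([ 434.1, -366.1]), array([42. , 42.4]), 20.1, np.float64(22.1), 0.0754)
None
```

```bash
python3 - <<'E'
from h import *
c=cap("top");P=cloud(c)
m=np.zeros((480,640),bool);m[300:400,380:470]=1
k=m&(P[...,2]>.008)
q=P[k];print(k.sum(),q.max(0).round(3),q.min(0).round(3))
i=np.argmax(q[:,0]);print(q[i].round(3)); st()
d=np.hypot(q[:,0]-.434,q[:,1]+.366);print(d.min(),q[np.argmin(d)])
E
```

```text
1670 [ 0.396 -0.117  0.926] [ 0.224 -0.379  0.008]
[ 0.396 -0.242  0.065]
t 13.07 q [5.6, 5.2, 83.5, -0.0, 91.4, 2.9] tcp [0.5341, 0.1089, 0.1605] psi 2.64 tilt [-0.0009, -0.0001] F [0.3, -0.2, -1.0] w 0.0843 gf 0.0
0.059575668529643404 [ 0.37442672 -0.36546628  0.02325554]
```

>>> servo_tool:
  motion:
    - [0, 0, 0.308, -0.1, -0.475, 0.01, 100]
    - [0, 0, 0.308, -0.1, -0.475, 0.01, 100]
    - [0, 0, 0.308, -0.1, -0.475, 0.01, 100]
    - [0, 0, 0.308, -0.1, -0.475, 0.01, 100]
    - [0, 0, 0.308, -0.1, -0.475, 0.01, 100]
    - [0, 0, 0.308, -0.1, -0.475, 0.01, 100]
    - [0, 0, 0.308, -0.1, -0.475, 0.01, 100]
    - [0, 0, 0.308, -0.1, -0.475, 0.01, 100]
    - [0, 0, 0.308, -0.1, -0.475, 0.01, 100]
    - [0, 0, 0.308, -0.1, -0.475, 0.01, 100]
    - [0, 0, 0.308, -0.1, -0.475, 0, 100]
    - [0, 0, 0.308, -0.1, -0.475, 0, 100]

```text
time_s: 14.58
tcp_pos: [0.4344, -0.3641, 0.1599]
tool_rot: [[-0.349, 0.937, -0.002], [0.937, 0.349, 0.002], [0.003, -0.001, -1.0]]
contact_force: [0.4, 0.0, -1.2]
gripper_width: 0.0571
grasp_force: 0.0
```

>>> servo_tool:
  motion:
    - [0, 0, 0, 0, 0, -0.03, 100]
    - [0, 0, 0, 0, 0, -0.06, 100]
    - [0, 0, 0, 0, 0, -0.06, 100]

```text
time_s: 14.95
tcp_pos: [0.4333, -0.3637, 0.0986]
tool_rot: [[-0.348, 0.938, -0.004], [0.938, 0.348, 0.005], [0.006, -0.002, -1.0]]
contact_force: [-0.5, -0.0, 0.2]
gripper_width: 0.0572
grasp_force: 0.0
```

>>> servo_tool:
  motion:
    - [0, 0, 0, 0, 0, 0, 100]
    - [0, 0, 0, 0, 0, 0, 100]

```text
time_s: 15.2
tcp_pos: [0.4354, -0.3667, 0.1035]
tool_rot: [[-0.347, 0.938, 0.003], [0.938, 0.347, -0.002], [-0.003, 0.002, -1.0]]
contact_force: [-0.4, 1.0, 0.6]
gripper_width: 0.0571
grasp_force: 0.0
```

```bash
python3 - <<'E'
from h import *
st();c=cap("side");P=cloud(c)
k=(P[...,2]>.068)&(P[...,2]<.080)&(abs(P[...,0]-.434)<.034)&(abs(P[...,1]+.366)<.034)&(c["color"].max(-1)<70)
print(k.sum(),P[k].min(0).round(4),P[k].max(0).round(4))
E
```

```text
t 15.2 q [-45.8, 9.6, 85.0, 0.0, 85.1, -66.1] tcp [0.4354, -0.3667, 0.1035] psi 20.3 tilt [0.0025, -0.0024] F [-0.4, 1.0, 0.6] w 0.0571 gf 0.0
727 [ 0.4087 -0.3946  0.068 ] [ 0.4589 -0.3447  0.079 ]
```

>>> servo_tool:
  motion:
    - [0, 0, 0, 0, 0, -0.02, 100]
    - [0, 0, 0, 0, 0, -0.04, 100]
    - [0, 0, 0, 0, 0, -0.052, 100]
    - [0, 0, 0, 0, 0, -0.057, 100]
    - [0, 0, 0, 0, 0, -0.057, 100]
    - [0, 0, 0, 0, 0, -0.057, 255]
    - [0, 0, 0, 0, 0, -0.057, 255]
    - [0, 0, 0, 0, 0, -0.057, 255]
    - [0, 0, 0, 0, 0, -0.057, 255]
    - [0, 0, 0, 0, 0, -0.057, 255]
  force: 25

```text
time_s: 16.5
tcp_pos: [0.4349, -0.3664, 0.0453]
tool_rot: [[-0.347, 0.938, 0.001], [0.938, 0.347, -0.001], [-0.001, 0.001, -1.0]]
contact_force: [1.2, 0.3, 3.5]
gripper_width: 0.0417
grasp_force: 25.0
```

>>> servo_tool:
  motion:
    - [0, 0, 0, 0, 0, 0.05, 255]
    - [0, 0, 0, 0, 0, 0.1, 255]
    - [0, 0, 0, 0.02, 0, 0.145, 255]
    - [0, 0, -0.308, 0.103, 0.406, 0.15, 255]
    - [0, 0, -0.308, 0.103, 0.406, 0.15, 255]
    - [0, 0, -0.308, 0.103, 0.406, 0.15, 255]
    - [0, 0, -0.308, 0.103, 0.406, 0.15, 255]
    - [0, 0, -0.308, 0.103, 0.406, 0.15, 255]
    - [0, 0, -0.308, 0.103, 0.406, 0.15, 255]
    - [0, 0, -0.308, 0.103, 0.406, 0.15, 255]
    - [0, 0, -0.308, 0.103, 0.406, 0.15, 255]
    - [0, 0, -0.308, 0.103, 0.406, 0.15, 255]

```text
time_s: 18.0
tcp_pos: [0.5369, 0.0396, 0.1934]
tool_rot: [[-0.046, 0.999, -0.002], [0.999, 0.046, -0.001], [-0.001, -0.002, -1.0]]
contact_force: [0.5, -0.8, -2.3]
gripper_width: 0.0418
grasp_force: 25.0
```

>>> servo_tool:
  motion:
    - [0, 0, 0, 0, 0, -0.04, 255]
    - [0, 0, 0, 0, 0, -0.075, 255]
    - [0, 0, 0, 0, 0, -0.097, 255]
    - [0, 0, 0, 0, 0, -0.1, 255]
    - [0, 0, 0, 0, 0, -0.1, 255]
    - [0, 0, 0, 0, 0, -0.1, 255]
    - [0, 0, 0, 0, 0, -0.1, 255]
    - [0, 0, 0, 0, 0, -0.1, 255]

```text
time_s: 19.0
tcp_pos: [0.5379, 0.04, 0.0952]
tool_rot: [[-0.046, 0.999, 0.001], [0.999, 0.046, -0.0], [-0.0, 0.001, -1.0]]
contact_force: [-0.3, -0.2, -2.5]
gripper_width: 0.0419
grasp_force: 25.0
```

>>> servo_tool:
  motion:
    - [0, 0, 0, 0, 0, -0.006, 255]
    - [0, 0, 0, 0, 0, -0.012, 255]
    - [0, 0, 0, 0, 0, -0.018, 255]
    - [0, 0, 0, 0, 0, -0.024, 255]
    - [0, 0, 0, 0, 0, -0.029, 255]
    - [0, 0, 0, 0, 0, -0.032, 255]
    - [0, 0, 0, 0, 0, -0.033, 255]
    - [0, 0, 0, 0, 0, -0.033, 255]

```text
time_s: 20.0
tcp_pos: [0.5375, 0.04, 0.0629]
tool_rot: [[-0.046, 0.999, 0.0], [0.999, 0.046, 0.0], [0.0, 0.0, -1.0]]
contact_force: [-2.3, 0.1, 6.1]
gripper_width: 0.0417
grasp_force: 25.0
```

>>> servo_tool:
  motion:
    - [0, 0, 0, 0, 0, 0, 120]
    - [0, 0, 0, 0, 0, 0, 120]
    - [0, 0, 0, 0, 0, 0, 120]
    - [0, 0, 0, 0, 0, 0.03, 120]
    - [0, 0, 0, 0, 0, 0.07, 0]
    - [0, 0, 0, 0, 0, 0.1, 0]
    - [0, 0, 0, 0, 0, 0.1, 0]

```text
time_s: 20.88
tcp_pos: [0.5393, 0.0399, 0.1644]
tool_rot: [[-0.046, 0.999, 0.006], [0.999, 0.046, -0.0], [-0.001, 0.006, -1.0]]
contact_force: [0.2, -0.7, -0.1]
gripper_width: 0.0767
grasp_force: 0.0
```

```bash
python3 - <<'E'
from h import *
st();c=cap("top")
print(caps(c)[0])
c=cap("side");P=cloud(c);save(c,"s3")
cv2.imwrite("pics/s3c.png",cv2.resize(c["color"][110:310,210:410,::-1],None,fx=3,fy=3))
E
```

```text
t 20.88 q [-1.8, 4.2, 84.0, -0.0, 91.4, -4.4] tcp [0.5393, 0.0399, 0.1644] psi 2.64 tilt [0.0064, -0.0002] F [0.2, -0.7, -0.1] w 0.0767 gf 0.0
(array([ 531.5, -260.4]), array([42.1, 42.6]), 70.0, np.float64(69.9), 0.0755)
```

View pics/s3c.png

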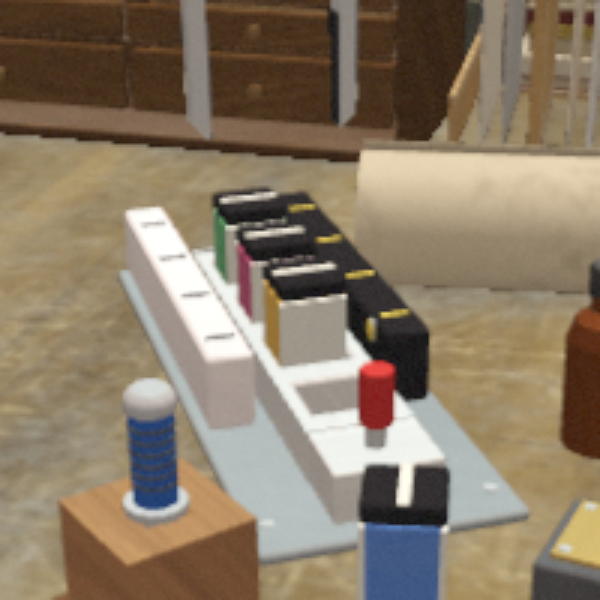

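The crop shows the green, pink and amber cells seated in wells 4, 3 and 2, and well 1 still empty. The blue cell is next.

>>> servo_tool:
  motion:
    - [0, 0, 1.17, -0.006, -0.3, 0, 100]
    - [0, 0, 1.17, -0.006, -0.3, 0, 100]
    - [0, 0, 1.17, -0.006, -0.3, 0, 100]
    - [0, 0, 1.17, -0.006, -0.3, 0, 100]
    - [0, 0, 1.17, -0.006, -0.3, 0, 100]
    - [0, 0, 1.17, -0.006, -0.3, 0, 100]
    - [0, 0, 1.17, -0.006, -0.3, 0, 100]
    - [0, 0, 1.17, -0.006, -0.3, 0, 100]
    - [0, 0, 1.17, -0.006, -0.3, 0, 100]
    - [0, 0, 1.17, -0.006, -0.3, 0, 100]
    - [0, 0, 1.17, -0.006, -0.3, 0, 100]
    - [0, 0, 1.17, -0.006, -0.3, 0, 100]

```text
time_s: 22.48
tcp_pos: [0.5316, -0.2599, 0.1616]
tool_rot: [[-0.938, 0.347, 0.0], [0.347, 0.938, -0.0], [-0.0, 0.0, -1.0]]
contact_force: [-1.2, 0.2, 0.4]
gripper_width: 0.0572
grasp_force: 0.0
```

>>> servo_tool:
  motion:
    - [0, 0, 0, 0, 0, -0.02, 100]
    - [0, 0, 0, 0, 0, -0.04, 100]
    - [0, 0, 0, 0, 0, -0.06, 100]
    - [0, 0, 0, 0, 0, -0.06, 100]
    - [0, 0, 0, 0, 0, -0.06, 100]

```text
time_s: 23.1
tcp_pos: [0.5319, -0.2603, 0.1024]
tool_rot: [[-0.938, 0.347, 0.001], [0.347, 0.938, -0.001], [-0.001, -0.0, -1.0]]
contact_force: [-0.5, -0.2, 0.6]
gripper_width: 0.0571
grasp_force: 0.0
```

>>> servo_tool:
  motion:
    - [0, 0, 0, 0, 0, -0.02, 100]
    - [0, 0, 0, 0, 0, -0.04, 100]
    - [0, 0, 0, 0, 0, -0.053, 100]
    - [0, 0, 0, 0, 0, -0.058, 100]
    - [0, 0, 0, 0, 0, -0.058, 100]
    - [0, 0, 0, 0, 0, -0.058, 255]
    - [0, 0, 0, 0, 0, -0.058, 255]
    - [0, 0, 0, 0, 0, -0.058, 255]
    - [0, 0, 0, 0, 0, -0.058, 255]
    - [0, 0, 0, 0, 0, -0.058, 255]
  force: 25

```text
time_s: 24.35
tcp_pos: [0.532, -0.2603, 0.0444]
tool_rot: [[-0.938, 0.347, 0.001], [0.347, 0.938, -0.001], [-0.002, -0.0, -1.0]]
contact_force: [-0.3, -0.0, 4.5]
gripper_width: 0.0419
grasp_force: 25.0
```

>>> servo_tool:
  motion:
    - [0, 0, 0, 0, 0, 0.04, 255]
    - [0, 0, 0, 0, 0, 0.08, 255]
    - [0, 0, -0.1, 0, 0, 0.115, 255]
    - [0, 0, -1.17, 0.012, 0.164, 0.115, 255]
    - [0, 0, -1.17, 0.012, 0.164, 0.115, 255]
    - [0, 0, -1.17, 0.012, 0.164, 0.115, 255]
    - [0, 0, -1.17, 0.012, 0.164, 0.115, 255]
    - [0, 0, -1.17, 0.012, 0.164, 0.115, 255]
    - [0, 0, -1.17, 0.012, 0.164, 0.115, 255]
    - [0, 0, -1.17, 0.012, 0.164, 0.115, 255]
    - [0, 0, -1.17, 0.012, 0.164, 0.115, 255]
    - [0, 0, -1.17, 0.012, 0.164, 0.115, 255]

```text
time_s: 25.85
tcp_pos: [0.5434, -0.096, 0.1582]
tool_rot: [[-0.047, 0.999, -0.0], [0.999, 0.047, 0.0], [0.0, -0.0, -1.0]]
contact_force: [0.5, -0.7, -1.0]
gripper_width: 0.0416
grasp_force: 25.0
```

>>> servo_tool:
  motion:
    - [0, 0, 0, 0, 0, 0, 255]
    - [0, 0, 0, 0, 0, -0.02, 255]
    - [0, 0, 0, 0, 0, -0.04, 255]
    - [0, 0, 0, 0, 0, -0.06, 255]
    - [0, 0, 0, 0, 0, -0.065, 255]
    - [0, 0, 0, 0, 0, -0.065, 255]
    - [0, 0, 0, 0, 0, -0.065, 255]

```text
time_s: 26.72
tcp_pos: [0.5443, -0.0962, 0.0948]
tool_rot: [[-0.046, 0.999, 0.002], [0.999, 0.046, -0.001], [-0.001, 0.002, -1.0]]
contact_force: [0.5, 0.8, -2.0]
gripper_width: 0.0418
grasp_force: 25.0
```

>>> servo_tool:
  motion:
    - [0, 0, 0, 0, 0, -0.006, 255]
    - [0, 0, 0, 0, 0, -0.012, 255]
    - [0, 0, 0, 0, 0, -0.018, 255]
    - [0, 0, 0, 0, 0, -0.024, 255]
    - [0, 0, 0, 0, 0, -0.029, 255]
    - [0, 0, 0, 0, 0, -0.032, 255]
    - [0, 0, 0, 0, 0, -0.0325, 255]
    - [0, 0, 0, 0, 0, -0.0325, 255]

```text
time_s: 27.72
tcp_pos: [0.5439, -0.0961, 0.0618]
tool_rot: [[-0.046, 0.999, 0.001], [0.999, 0.046, -0.0], [-0.0, 0.001, -1.0]]
contact_force: [0.6, -0.3, 3.7]
gripper_width: 0.0417
grasp_force: 25.0
```

>>> servo_tool:
  motion:
    - [0, 0, 0, 0, 0, 0, 120]
    - [0, 0, 0, 0, 0, 0, 120]
    - [0, 0, 0, 0, 0, 0, 120]
    - [0, 0, 0, 0, 0, 0.03, 120]
    - [0, 0, 0, 0, 0, 0.06, 120]
    - [0, 0, 0, 0.003, -0.0635, 0.06, 120]
    - [0, 0, 0, 0.003, -0.0635, 0.06, 120]
    - [0, 0, 0, 0.003, -0.0635, 0.06, 120]
    - [0, 0, 0, 0.003, -0.0635, 0.06, 120]

```text
time_s: 28.85
tcp_pos: [0.5462, -0.1584, 0.1205]
tool_rot: [[-0.047, 0.999, -0.001], [0.999, 0.047, 0.001], [0.001, -0.001, -1.0]]
contact_force: [0.1, -0.5, 0.4]
gripper_width: 0.0499
grasp_force: 0.0
```

```bash
python3 - <<'E'
from h import *
st();c=cap("side");C=c["color"].astype(int);P=cloud(c)
r=(C[...,0]>130)&(C[...,1]<60)&(C[...,2]<60)&(abs(P[...,0]-.545)<.03)&(abs(P[...,1]+.157)<.04)&(P[...,2]>.05)
q=P[r];print("knob",r.sum(),q.min(0).round(4),q.max(0).round(4))
cv2.imwrite("pics/s4c.png",cv2.resize(c["color"][110:310,210:410,::-1],None,fx=3,fy=3))
E
```

```text
t 28.85 q [-21.9, 9.2, 83.5, 0.0, 87.3, -24.6] tcp [0.5462, -0.1584, 0.1205] psi 2.69 tilt [-0.0009, 0.0008] F [0.1, -0.5, 0.4] w 0.0499 gf 0.0
knob 165 [ 0.5378 -0.1723  0.0573] [ 0.5548 -0.1632  0.0894]
```

View pics/s4c.png

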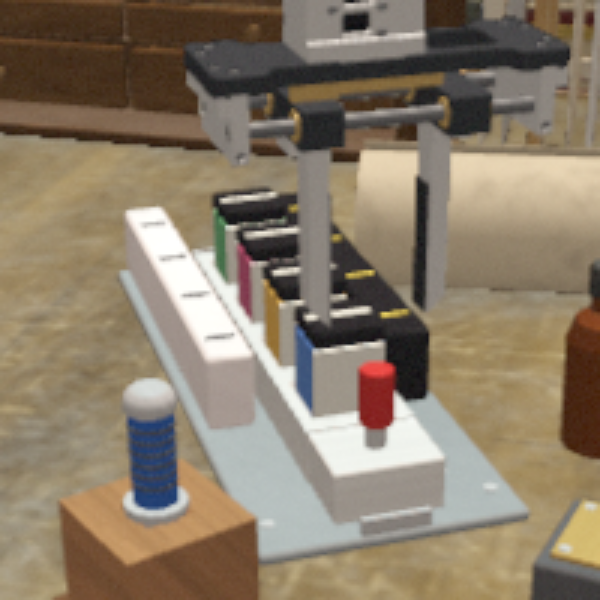

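All four cells are seated, and the fingers are over the knob, which is at (376,395) in the crop.

>>> servo_tool:
  motion:
    - [0, 0, 0, 0, -0.0015, -0.02, 120]
    - [0, 0, 0, 0, -0.0015, -0.04, 120]
    - [0, 0, 0, 0, -0.0015, -0.06, 120]
    - [0, 0, 0, 0, -0.0015, -0.066, 120]
    - [0, 0, 0, 0, -0.0015, -0.066, 255]
    - [0, 0, 0, 0, -0.0015, -0.066, 255]
    - [0, 0, 0, 0, -0.0015, -0.066, 255]
    - [0, 0, 0, 0, -0.0015, -0.066, 255]
  force: 30

```text
time_s: 29.9
tcp_pos: [0.5485, -0.1612, 0.0561]
tool_rot: [[-0.046, 0.999, 0.005], [0.999, 0.046, -0.001], [-0.001, 0.005, -1.0]]
contact_force: [4.6, -0.2, -1.2]
gripper_width: 0.0195
grasp_force: 30.0
```

>>> servo_tool:
  motion:
    - [0, 0, 0, -0.0005, 0.01, 0, 255]
    - [0, 0, 0, -0.001, 0.02, 0, 255]
    - [0, 0, 0, -0.0015, 0.03, 0, 255]
    - [0, 0, 0, -0.002, 0.04, 0, 255]
    - [0, 0, 0, -0.002, 0.05, 0, 255]
    - [0, 0, 0, -0.003, 0.06, 0, 255]
    - [0, 0, 0, -0.003, 0.066, 0, 255]
    - [0, 0, 0, -0.003, 0.07, 0, 255]
    - [0, 0, 0, -0.003, 0.073, 0, 255]
    - [0, 0, 0, -0.003, 0.073, 0, 255]
    - [0, 0, 0, -0.003, 0.073, 0, 255]

```text
time_s: 31.28
tcp_pos: [0.5455, -0.0964, 0.0562]
tool_rot: [[-0.044, 0.999, 0.005], [0.999, 0.044, -0.016], [-0.016, 0.004, -1.0]]
contact_force: [4.0, -17.9, -3.6]
gripper_width: 0.0191
grasp_force: 30.0
```

>>> servo_tool:
  motion:
    - [0, 0, 0, -0.003, 0, 0, 150]
    - [0, 0, 0, -0.003, 0, 0, 150]
    - [0, 0, 0, -0.003, 0, 0, 150]
    - [0, 0, 0, -0.003, 0, 0.04, 150]
    - [0, 0, 0, -0.003, 0, 0.08, 150]
    - [0, 0, 0, 0.03, -0.06, 0.12, 150]
    - [0, 0, 0, 0.03, -0.12, 0.12, 150]
    - [0, 0, 0, 0.03, -0.18, 0.12, 150]
    - [0, 0, 0, 0.03, -0.24, 0.12, 150]
    - [0, 0, 0, 0.03, -0.3, 0.12, 150]
    - [0, 0, 0, 0.03, -0.3, 0.12, 150]

```text
time_s: 32.65
tcp_pos: [0.5719, -0.3916, 0.1727]
tool_rot: [[-0.041, 0.999, -0.003], [0.999, 0.041, 0.001], [0.001, -0.003, -1.0]]
contact_force: [-0.0, 0.6, -0.0]
gripper_width: 0.0387
grasp_force: 0.0
```

```bash
python3 - <<'E'
from h import *
st();c=cap("top");C=c["color"].astype(int);P=cloud(c);save(c,"t5")
pickle.dump(c,open("top5.pkl","wb"))
for y in(-.026,.042,.11,.178):
    k=(P[...,2]>.088)&(P[...,2]<.099)&(abs(P[...,0]-.539)<.04)&(abs(P[...,1]-y)<.033)
    if k.sum()>20:
        R=cv2.minAreaRect((P[k][:,:2]*1000).astype(np.float32));print(y,k.sum(),np.round(R[0],1),np.round(R[1],1),R[2],np.median(P[k][:,2]))
def rect(name,u,v,r,lo,hi):
    m=np.zeros((480,640),bool);m[v-r:v+r,u-r:u+r]=1
    k=m&(P[...,2]>lo)&(P[...,2]<hi)
    if k.sum()<9: print(name,"none");return
    R=cv2.minAreaRect((P[k][:,:2]*1000).astype(np.float32));print(name,k.sum(),np.round(R[0],1),np.round(R[1],1),round(R[2],1),np.median(P[k][:,2]).round(4))
rect("block",385,170,40,.026,.04)
rect("stand",373,288,36,.058,.071)
rect("punchcap",376,287,14,.115,.145)
# carriage top front edge
k=(P[...,2]>.037)&(P[...,2]<.046)&(abs(P[...,0]-.543)<.02)&(P[...,1]<-.05)&(P[...,1]>-.25)
print("carriage end y",P[k][:,1].min() if k.any() else None)
cv2.imwrite("pics/t5c.png",cv2.resize(C[140:330,110:430,::-1].astype(np.uint8),None,fx=2.4,fy=2.4))
E
```

```text
t 32.65 q [-39.1, 24.1, 58.9, -0.1, 97.2, -41.4] tcp [0.5719, -0.3916, 0.1727] psi 2.34 tilt [-0.0031, 0.0013] F [-0.0, 0.6, -0.0] w 0.0387 gf 0.0
-0.026 567 [539.7 -33.5] [42.4 42. ] 2.653013229370117 0.09306797785512166
0.042 575 [536.6  36. ] [41.9 41.9] 3.1220192909240723 0.09311254066981345
0.11 589 [533.  102.4] [42.3 42.6] 1.967010259628296 0.09304992081925079
0.178 592 [530.2 171. ] [42.3 41.3] 1.853439211845398 0.09295357086026901
block 1178 [ 642.9 -266.7] [69.5 70.4] 50.3 0.0309
stand 847 [ 420.2 -231.5] [61.1 70.2] 20.7 0.0639
punchcap 157 [ 418.4 -230.7] [18.9 25.1] 47.8 0.1284
carriage end y -0.12142194355308228
```

View pics/t5c.png

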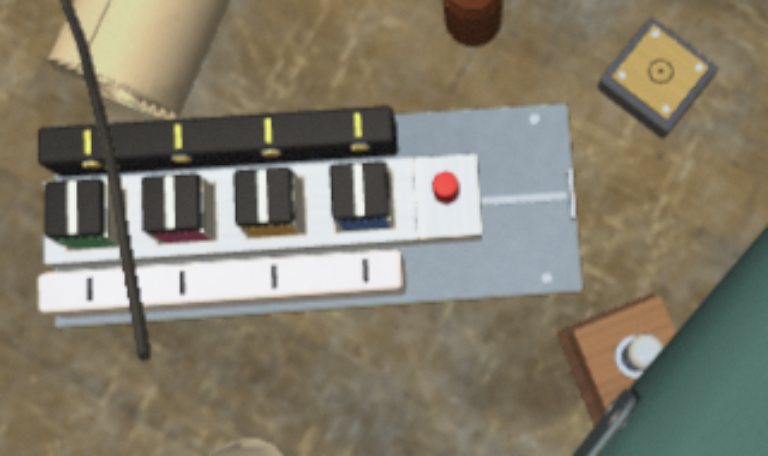

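```bash
python3 - <<'E'
from h import *
c=pickle.load(open("top5.pkl","rb"));C=c["color"].astype(int);P=cloud(c)
yh=np.array([-.0462,.9989])
W=[]
for (u,v) in((89,290),(182,283),(274,276),(366,270)):
    u0,v0=110+u/2.4,140+v/2.4
    w=C[int(v0)-5:int(v0)+6,int(u0)-5:int(u0)+6].sum(-1);d=np.clip(w.max()*.6-w,0,None)
    yy,xx=np.mgrid[int(v0)-5:int(v0)+6,int(u0)-5:int(u0)+6]
    p=world(c,(xx*d).sum()/d.sum(),(yy*d).sum()/d.sum(),z=.058);W.append(p[:2]@yh);print("mark",p.round(4))
cells=np.array([[530.2,171],[533,102.4],[536.6,36],[539.7,-33.5]])/1000@yh
print((np.array(W)-cells).round(4),(np.array(W)-cells).mean())
wells=np.array([[534.2,108.1],[537.3,40.2],[540.5,-27.8],[543.6,-95.7]])/1000@yh
print((np.array(W)-wells).mean())
E
```

```text
mark [0.4758 0.1695 0.058 ]
mark [0.4793 0.1021 0.058 ]
mark [0.4832 0.0339 0.058 ]
mark [ 0.4859 -0.0342  0.058 ]
[0.001  0.0022 0.0003 0.0018] 0.001333066722047329
0.06422496922204735
```

>>> servo_tool:
  motion:
    - [0, 0, 0, -0.027, 0.25, 0, 255]
    - [0, 0, 0, -0.027, 0.25, 0, 255]
    - [0, 0, 0, -0.027, 0.25, 0, 255]
    - [0, 0, 0, -0.027, 0.25, 0, 255]
    - [0, 0, 0, -0.027, 0.25, -0.03, 255]
    - [0, 0, 0, -0.027, 0.25, -0.06, 255]
    - [0, 0, 0, -0.027, 0.25, -0.09, 255]
    - [0, 0, 0, -0.027, 0.25, -0.113, 255]
    - [0, 0, 0, -0.027, 0.25, -0.113, 255]
    - [0, 0, 0, -0.027, 0.26, -0.113, 255]
    - [0, 0, 0, -0.027, 0.268, -0.113, 255]
    - [0, 0, 0, -0.027, 0.268, -0.113, 255]

```text
time_s: 34.2
tcp_pos: [0.5471, -0.1192, 0.0632]
tool_rot: [[-0.047, 0.999, 0.002], [0.999, 0.047, -0.0], [-0.001, 0.002, -1.0]]
contact_force: [-0.3, -0.1, 0.8]
gripper_width: 0.0005
grasp_force: 0.0
```

>>> servo_tool:
  motion:
    - [0, 0, 0, 0, 0.004, 0, 255]
    - [0, 0, 0, 0, 0.008, 0, 255]
    - [0, 0, 0, 0, 0.01, 0, 255]
    - [0, 0, 0, 0, 0.01, 0, 255]

```text
time_s: 34.7
tcp_pos: [0.5468, -0.1152, 0.0626]
tool_rot: [[-0.044, 0.999, 0.001], [0.999, 0.044, -0.01], [-0.01, 0.001, -1.0]]
contact_force: [-0.2, -10.6, -1.5]
gripper_width: 0.0006
grasp_force: 5.6
```

>>> servo_tool:
  motion:
    - [0, 0, 0, 0, -0.03, 0, 255]
    - [0, 0, 0, 0, -0.04, 0.05, 255]
    - [0, 0, 0, 0, -0.05, 0.1, 110]
    - [0, 0, 0, -0.06, -0.08, 0.11, 110]
    - [0, 0, 0, -0.131, -0.1215, 0.11, 110]
    - [0, 0, 0, -0.131, -0.1215, 0.11, 110]
    - [0, 0, 0, -0.131, -0.1215, 0.11, 110]
    - [0, 0, 0, -0.131, -0.1215, 0.11, 110]
    - [0, 0, 0, -0.131, -0.1215, 0.11, 110]

```text
time_s: 35.83
tcp_pos: [0.4163, -0.2309, 0.1718]
tool_rot: [[-0.047, 0.999, 0.0], [0.999, 0.047, 0.001], [0.001, 0.0, -1.0]]
contact_force: [0.3, -0.1, 0.4]
gripper_width: 0.0536
grasp_force: 0.0
```

```bash
python3 - <<'E'
from h import *
st();c=cap("side");C=c["color"].astype(int);P=cloud(c)
k=(C[...,2]>C[...,0]+50)&(abs(P[...,0]-.416)<.03)&(abs(P[...,1]+.233)<.03)&(P[...,2]>.07)&(P[...,2]<.12)
q=P[k];print("barrel",k.sum(),q.min(0).round(4),q.max(0).round(4))
# circle fit with r=11mm
from scipy.optimize import least_squares
f=least_squares(lambda p:np.hypot(q[:,0]-p[0],q[:,1]-p[1])-.011,[.416,-.233],loss="soft_l1",f_scale=.001);print(f.x.round(4),np.abs(f.fun).mean())
cv2.imwrite("pics/s6.png",C[120:400,180:480,::-1].astype(np.uint8).repeat(2,0).repeat(2,1))
E
```

```text
t 35.83 q [-35.9, -4.0, 91.4, 0.0, 92.6, -38.6] tcp [0.4163, -0.2309, 0.1718] psi 2.72 tilt [0.0, 0.0005] F [0.3, -0.1, 0.4] w 0.0536 gf 0.0
barrel 257 [ 0.4062 -0.2467  0.0708] [ 0.426  -0.2369  0.1181]
[ 0.4162 -0.2339] 0.0006874902450621244
```

View pics/s6.png

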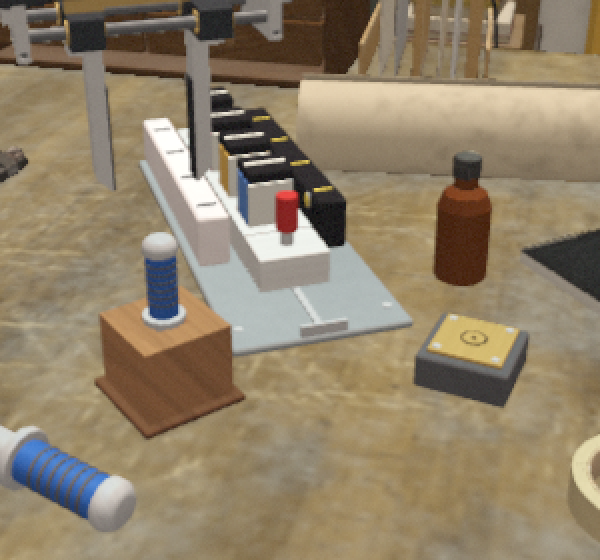

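The barrel is 22 mm across, so this is the right punch. It stands upright in its stand at (162,280) in the crop.

>>> servo_tool:
  motion:
    - [0, 0, 0, 0, -0.0005, -0.02, 110]
    - [0, 0, 0, 0, -0.0005, -0.04, 110]
    - [0, 0, 0, 0, -0.0005, -0.06, 110]
    - [0, 0, 0, 0, -0.0005, -0.08, 110]
    - [0, 0, 0, 0, -0.0005, -0.093, 110]
    - [0, 0, 0, 0, -0.0005, -0.098, 110]
    - [0, 0, 0, 0, -0.0005, -0.098, 110]
    - [0, 0, 0, 0, -0.0005, -0.098, 110]

```text
time_s: 36.88
tcp_pos: [0.4161, -0.2324, 0.0749]
tool_rot: [[-0.046, 0.999, 0.001], [0.999, 0.046, -0.001], [-0.001, 0.001, -1.0]]
contact_force: [-0.2, 0.3, 0.3]
gripper_width: 0.0535
grasp_force: 0.0
```

>>> servo_tool:
  motion:
    - [0, 0, 0, 0, 0, 0, 255]
    - [0, 0, 0, 0, 0, 0, 255]
    - [0, 0, 0, 0, 0, 0, 255]
    - [0, 0, 0, 0, 0, 0, 255]
    - [0, 0, 0, 0, 0, 0, 255]
    - [0, 0, 0, 0, 0, 0, 255]
  force: 45

```text
time_s: 37.62
tcp_pos: [0.4158, -0.2321, 0.0742]
tool_rot: [[-0.046, 0.999, 0.001], [0.999, 0.046, -0.0], [-0.0, 0.001, -1.0]]
contact_force: [0.5, -0.7, 0.4]
gripper_width: 0.0237
grasp_force: 45.0
```

>>> servo_tool:
  motion:
    - [0, 0, 0, 0, 0, 0.015, 255]
    - [0, 0, 0, 0, 0, 0.03, 255]
    - [0, 0, 0, 0, 0, 0.05, 255]
    - [0, 0, 0, 0, 0, 0.07, 255]
    - [0, 0, 0, 0, 0, 0.09, 255]
    - [0, 0, 0, 0, 0, 0.09, 255]
    - [0, 0, 0, 0, 0, 0.09, 255]

```text
time_s: 38.5
tcp_pos: [0.4152, -0.2319, 0.1636]
tool_rot: [[-0.046, 0.999, -0.001], [0.999, 0.046, 0.0], [0.0, -0.001, -1.0]]
contact_force: [-0.0, 0.2, -1.1]
gripper_width: 0.0238
grasp_force: 45.0
```

```bash
cat > ring.py <<'E'
from h import *
def ring(c,z=.032):
    C=c["color"].astype(int);P=cloud(c)
    br=((C[...,0]>110)&(C[...,0]>C[...,2]+45)).astype(np.uint8)
    k=(P[...,2]>.025)&(P[...,2]<.04)&(abs(P[...,0]-.643)<.07)&(abs(P[...,1]+.267)<.07)
    br=br*k; hull=cv2.convexHull(np.argwhere(br)[:,::-1].astype(np.int32))
    m=np.zeros((480,640),np.uint8);cv2.fillConvexPoly(m,hull,1)
    m=cv2.erode(m,np.ones((3,3)))
    g=C.sum(-1);d=np.where(m>0,np.clip(np.median(g[m>0])*.8-g,0,None),0)
    v,u=np.nonzero(d);w=[world(c,a,b,z=z)[:2] for a,b in zip(u,v)]
    ww=np.array(w);dd=d[v,u]
    x0=np.median(ww,0)
    for _ in range(5):
        s=np.hypot(*(ww-x0).T)<.014;x0=(ww[s]*dd[s,None]).sum(0)/dd[s].sum()
    M=cv2.moments(hull);hc=world(c,M["m10"]/M["m00"],M["m01"]/M["m00"],z=z)
    return x0.round(4),hc[:2].round(4),s.sum()
E
python3 - <<'E'
from ring import *
for n in("top0","top5","side1"):print(n,ring(pickle.load(open(n+".pkl","rb"))))
s=st();c=cap("side");print("now",ring(c));C=c["color"].astype(int);P=cloud(c);t=s["tcp_pos"]
k=(abs(P[...,0]-t[0])<.03)&(abs(P[...,1]-t[1])<.03)&(P[...,2]>.09)&(P[...,2]<t[2]-.004)
for z in np.arange(.098,.17,.008):
    q=P[k&(abs(P[...,2]-z)<.004)]
    if len(q)>4:print(z.round(3),len(q),q.min(0).round(4),q.max(0).round(4))
q=P[k];print("lowest",q[:,2].min())
E
```

```text
top0 (array([ 0.6435, -0.2665]), array([ 0.6439, -0.2664]), np.int64(36))
top5 (array([ 0.6435, -0.2665]), array([ 0.6438, -0.2664]), np.int64(36))
side1 (array([ 0.6452, -0.2698]), array([ 0.6416, -0.2684]), np.int64(23))
t 38.5 q [-36.0, -3.8, 92.2, -0.0, 91.7, -38.6] tcp [0.4152, -0.2319, 0.1636] psi 2.63 tilt [-0.0005, 0.0003] F [-0.0, 0.2, -1.1] w 0.0238 gf 44.99956250983814
now (array([ 0.6449, -0.2697]), array([ 0.6417, -0.2687]), np.int64(24))
0.106 17 [ 0.4121 -0.2377  0.1035] [ 0.4205 -0.2339  0.1095]
0.114 39 [ 0.4112 -0.2395  0.1101] [ 0.421  -0.2317  0.1177]
0.122 35 [ 0.4114 -0.2393  0.118 ] [ 0.4196 -0.2336  0.1258]
0.13 31 [ 0.4109 -0.2401  0.126 ] [ 0.4204 -0.2329  0.1328]
0.138 60 [ 0.4068 -0.2447  0.1347] [ 0.4235 -0.2339  0.142 ]
0.146 69 [ 0.4071 -0.2447  0.1422] [ 0.4237 -0.2349  0.15  ]
0.154 52 [ 0.3998 -0.2502  0.1501] [ 0.429  -0.2358  0.1579]
0.162 28 [ 0.4    -0.2506  0.1581] [ 0.429  -0.235   0.1596]
lowest 0.10350678876377362
```

>>> servo_tool:
  motion:
    - [0, 0, 0, 0.05, -0.007, 0, 255]
    - [0, 0, 0, 0.1, -0.015, 0, 255]
    - [0, 0, 0, 0.15, -0.022, 0, 255]
    - [0, 0, 0, 0.2, -0.03, 0, 255]
    - [0, 0, 0, 0.228, -0.034, 0, 255]
    - [0, 0, 0, 0.228, -0.034, 0, 255]
    - [0, 0, 0, 0.228, -0.034, -0.025, 255]
    - [0, 0, 0, 0.228, -0.034, -0.05, 255]
    - [0, 0, 0, 0.228, -0.034, -0.058, 255]
    - [0, 0, 0, 0.228, -0.034, -0.058, 255]
    - [0, 0, 0, 0.228, -0.034, -0.058, 255]
    - [0, 0, 0, 0.228, -0.034, -0.058, 255]

```text
time_s: 40.05
tcp_pos: [0.6441, -0.2664, 0.1077]
tool_rot: [[-0.046, 0.999, 0.002], [0.999, 0.046, -0.001], [-0.001, 0.002, -1.0]]
contact_force: [0.8, -0.2, -2.7]
gripper_width: 0.0237
grasp_force: 45.0
```

```bash
python3 - <<'E'
from ring import *
s=st();c=cap("side");C=c["color"];P=cloud(c);t=s["tcp_pos"]
cv2.imwrite("pics/s7.png",cv2.resize(C[230:340,360:470,::-1],None,fx=5,fy=5,interpolation=cv2.INTER_CUBIC))
k=(abs(P[...,0]-t[0])<.02)&(abs(P[...,1]-t[1])<.02)
for z in (.048,.056,.064,.072):
    q=P[k&(abs(P[...,2]-z)<.004)]
    if len(q)>4:print(z,len(q),q.min(0).round(4),q.max(0).round(4))
K=c["intrinsics"];Ti=np.linalg.inv(c["T"])
for n,w in (("ring(side)",(.645,-.2698,.032)),("ring(top)",(.6435,-.2665,.032))):
    p=Ti@np.r_[w,1];print(n,(K[0,0]*p[0]/-p[2]+K[0,2]-360)*5,(K[1,1]*-p[1]/-p[2]+K[1,2]-230)*5)
E
```

```text
t 40.05 q [-27.1, 25.6, 64.3, 0.0, 90.0, -29.8] tcp [0.6441, -0.2664, 0.1077] psi 2.63 tilt [0.0024, -0.0012] F [0.8, -0.2, -2.7] w 0.0237 gf 44.99937500208034
0.048 10 [ 0.6412 -0.2723  0.0477] [ 0.647  -0.2676  0.0519]
0.056 27 [ 0.6404 -0.2747  0.0523] [ 0.6503 -0.2653  0.06  ]
0.064 34 [ 0.6399 -0.2743  0.0602] [ 0.6491 -0.2683  0.0678]
0.072 33 [ 0.6393 -0.2749  0.0684] [ 0.6485 -0.2664  0.0759]
ring(side) 286.93596448415263 298.73828547224775
ring(top) 277.6881605101366 293.7118382310405
```

View pics/s7.png

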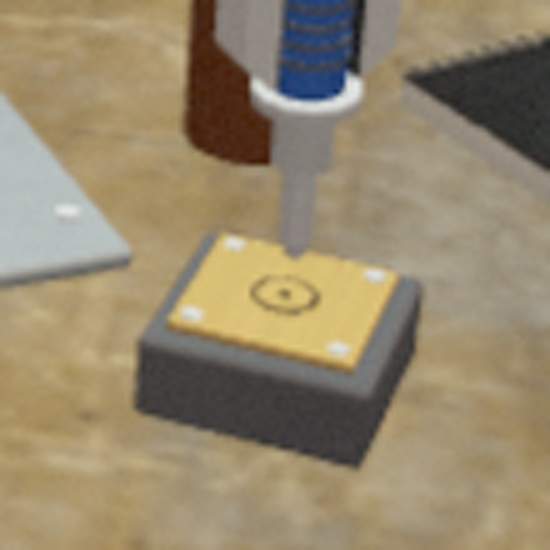

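The crop shows the tip at (296,258), right above the ring at (286,296). I'll shift 1 mm in -x and press.

>>> servo_tool:
  motion:
    - [0, 0, 0, -0.001, 0, -0.006, 255]
    - [0, 0, 0, -0.001, 0, -0.012, 255]
    - [0, 0, 0, -0.001, 0, -0.014, 255]
    - [0, 0, 0, -0.001, 0, -0.016, 255]
    - [0, 0, 0, -0.001, 0, -0.018, 255]
    - [0, 0, 0, -0.001, 0, -0.02, 255]

```text
time_s: 40.85
tcp_pos: [0.6429, -0.2664, 0.0873]
tool_rot: [[-0.046, 0.999, 0.002], [0.999, 0.046, -0.001], [-0.001, 0.002, -1.0]]
contact_force: [-0.1, 0.0, 5.4]
gripper_width: 0.0241
grasp_force: 45.0
```

>>> servo_tool:
  motion:
    - [0, 0, 0, 0, 0, -0.001, 255]
    - [0, 0, 0, 0, 0, -0.002, 255]
    - [0, 0, 0, 0, 0, -0.003, 255]
    - [0, 0, 0, 0, 0, -0.004, 255]

```text
time_s: 41.35
tcp_pos: [0.6438, -0.2673, 0.0866]
tool_rot: [[-0.046, 0.999, 0.005], [0.999, 0.046, -0.004], [-0.004, 0.005, -1.0]]
contact_force: [-2.3, -0.4, 12.3]
gripper_width: 0.0242
grasp_force: 45.0
```

>>> servo_tool:
  motion:
    - [0, 0, 0, 0, 0, -0.001, 255]
    - [0, 0, 0, 0, 0, -0.002, 255]
    - [0, 0, 0, 0, 0, -0.003, 255]

```text
time_s: 41.72
tcp_pos: [0.6438, -0.2668, 0.082]
tool_rot: [[-0.046, 0.999, 0.005], [0.999, 0.046, -0.002], [-0.003, 0.005, -1.0]]
contact_force: [0.3, 0.5, 3.5]
gripper_width: 0.0239
grasp_force: 45.0
```

>>> servo_tool:
  motion:
    - [0, 0, 0, 0, 0, -0.001, 255]
    - [0, 0, 0, 0, 0, -0.003, 255]
    - [0, 0, 0, 0, 0, -0.003, 255]

```text
time_s: 42.1
tcp_pos: [0.6445, -0.2674, 0.0813]
tool_rot: [[-0.046, 0.999, 0.007], [0.999, 0.046, -0.004], [-0.005, 0.007, -1.0]]
contact_force: [-2.3, -0.2, 12.6]
gripper_width: 0.0238
grasp_force: 45.0
```

The force fell from about 12 N to 3.5 N, so the spring tripped, and it then rose again at the stop. I'll lift and carry the punch back over the stand.

>>> servo_tool:
  motion:
    - [0, 0, 0, 0, 0, 0.01, 255]
    - [0, 0, 0, 0, 0, 0.03, 255]
    - [0, 0, 0, 0, 0, 0.06, 255]
    - [0, 0, 0, 0, 0, 0.088, 255]
    - [0, 0, 0, -0.05, 0.007, 0.088, 255]
    - [0, 0, 0, -0.1, 0.015, 0.088, 255]
    - [0, 0, 0, -0.15, 0.022, 0.088, 255]
    - [0, 0, 0, -0.2, 0.03, 0.088, 255]
    - [0, 0, 0, -0.227, 0.034, 0.088, 255]
    - [0, 0, 0, -0.227, 0.034, 0.088, 255]
    - [0, 0, 0, -0.227, 0.034, 0.088, 255]
    - [0, 0, 0, -0.227, 0.034, 0.088, 255]

```text
time_s: 43.6
tcp_pos: [0.4163, -0.2321, 0.1638]
tool_rot: [[-0.047, 0.999, -0.0], [0.999, 0.047, 0.0], [0.0, -0.0, -1.0]]
contact_force: [0.8, -1.0, -1.7]
gripper_width: 0.0241
grasp_force: 45.0
```

```bash
python3 - <<'E'
from ring import *
s=st();c=cap("side");C=c["color"].astype(int);P=cloud(c);t=s["tcp_pos"]
k=(abs(P[...,0]-t[0])<.03)&(abs(P[...,1]-t[1])<.03)&(P[...,2]>.09)&(P[...,2]<t[2]-.004)
for z in np.arange(.098,.17,.008):
    q=P[k&(abs(P[...,2]-z)<.004)]
    if len(q)>4:print(z.round(3),len(q),q.min(0).round(4),q.max(0).round(4))
q=P[k];print("lowest",q[:,2].min())
cv2.imwrite("pics/s8.png",cv2.resize(c["color"][190:350,200:330,::-1],None,fx=3.7,fy=3.7,interpolation=cv2.INTER_CUBIC))
E
```

```text
t 43.6 q [-36.0, -3.7, 92.1, 0.0, 91.7, -38.6] tcp [0.4163, -0.2321, 0.1638] psi 2.67 tilt [-0.0003, 0.0005] F [0.8, -1.0, -1.7] w 0.0241 gf 44.999619105801685
0.106 19 [ 0.4134 -0.2392  0.1031] [ 0.4218 -0.235   0.11  ]
0.114 36 [ 0.4124 -0.2394  0.1109] [ 0.4226 -0.2317  0.118 ]
0.122 36 [ 0.4124 -0.2404  0.1181] [ 0.4212 -0.2348  0.1259]
0.13 37 [ 0.4121 -0.2403  0.1263] [ 0.4215 -0.2322  0.1339]
0.138 55 [ 0.4081 -0.2439  0.1347] [ 0.4248 -0.2351  0.142 ]
0.146 70 [ 0.4077 -0.244   0.1421] [ 0.4254 -0.2329  0.1499]
0.154 52 [ 0.4011 -0.2507  0.1501] [ 0.4304 -0.2366  0.1579]
0.162 29 [ 0.4012 -0.2503  0.1581] [ 0.4309 -0.2356  0.1597]
lowest 0.10306738409223437
```

View pics/s8.png

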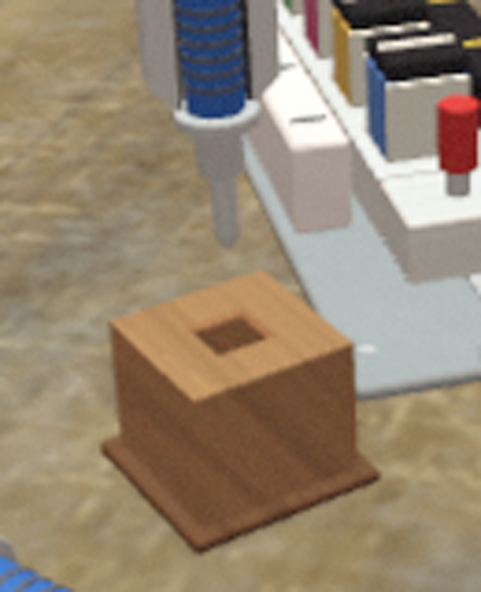

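>>> servo_tool:
  motion:
    - [0, 0, 0, -0.001, 0, -0.02, 255]
    - [0, 0, 0, -0.001, 0, -0.04, 255]
    - [0, 0, 0, -0.001, 0, -0.055, 255]
    - [0, 0, 0, -0.001, 0, -0.063, 255]
    - [0, 0, 0, -0.001, 0, -0.069, 255]
    - [0, 0, 0, -0.001, 0, -0.075, 255]
    - [0, 0, 0, -0.001, 0, -0.08, 255]
    - [0, 0, 0, -0.001, 0, -0.085, 255]
    - [0, 0, 0, -0.001, 0, -0.088, 255]
    - [0, 0, 0, -0.001, 0, -0.09, 255]
    - [0, 0, 0, -0.001, 0, -0.09, 255]

```text
time_s: 45.02
tcp_pos: [0.4146, -0.2321, 0.0743]
tool_rot: [[-0.046, 0.999, 0.0], [0.999, 0.046, -0.0], [-0.0, 0.0, -1.0]]
contact_force: [-0.3, -0.2, -0.6]
gripper_width: 0.0239
grasp_force: 45.0
```

>>> servo_tool:
  motion:
    - [0, 0, 0, 0, 0, -0.001, 255]
    - [0, 0, 0, 0, 0, -0.001, 110]
    - [0, 0, 0, 0, 0, -0.001, 110]
    - [0, 0, 0, 0, 0, -0.001, 110]
    - [0, 0, 0, 0, 0, -0.001, 110]
    - [0, 0, 0, 0, 0, 0.03, 110]
    - [0, 0, 0, 0, 0, 0.07, 110]
    - [0, 0, 0, 0, 0, 0.13, 110]

```text
time_s: 46.02
tcp_pos: [0.4134, -0.2313, 0.2033]
tool_rot: [[-0.046, 0.999, -0.004], [0.999, 0.046, 0.003], [0.003, -0.003, -1.0]]
contact_force: [1.3, -0.7, -0.1]
gripper_width: 0.0534
grasp_force: 0.0
```

>>> servo_tool:
  motion:
    - [0, 0, 0, -0.25, -0.28, 0.05, 110]
    - [0, 0, 0, -0.25, -0.28, 0.05, 110]
    - [0, 0, 0, -0.25, -0.28, 0.05, 110]
    - [0, 0, 0, -0.25, -0.28, 0.05, 110]
    - [0, 0, 0, -0.25, -0.28, 0.05, 110]
    - [0, 0, 0, -0.25, -0.28, 0.05, 110]
    - [0, 0, 0, -0.25, -0.28, 0.05, 110]
    - [0, 0, 0, -0.25, -0.28, 0.05, 110]
    - [0, 0, 0, -0.25, -0.28, 0.05, 110]
    - [0, 0, 0, -0.25, -0.28, 0.05, 110]

```text
time_s: 47.28
tcp_pos: [0.1657, -0.5111, 0.2542]
tool_rot: [[-0.048, 0.999, 0.0], [0.999, 0.048, -0.0], [-0.0, 0.0, -1.0]]
contact_force: [0.5, -0.0, -0.6]
gripper_width: 0.0535
grasp_force: 0.0
```

```bash
python3 - <<'E'
from ring import *
st();c=cap("top");P=cloud(c);save(c,"t9")
for y in(-.033,.036,.102,.171):
    k=(P[...,2]>.088)&(P[...,2]<.099)&(abs(P[...,0]-.535)<.04)&(abs(P[...,1]-y)<.033)
    R=cv2.minAreaRect((P[k][:,:2]*1000).astype(np.float32));print(np.round(R[0],1),np.round(R[1],1),R[2],np.median(P[k][:,2]))
k=(P[...,2]>.115)&(P[...,2]<.16)&(abs(P[...,0]-.416)<.03)&(abs(P[...,1]+.233)<.03)
print("punch",P[k].mean(0),P[k].max(0)); print(ring(c))
a=c["color"][120:330,120:440,::-1];s=cap("side");b=s["color"][130:340,190:490,::-1]
cv2.imwrite("pics/f.png",np.hstack([a,b]))
E
```

```text
t 47.27 q [-78.1, 3.1, 75.1, 0.0, 101.8, -80.9] tcp [0.1657, -0.5111, 0.2542] psi 2.77 tilt [0.0003, -0.0001] F [0.5, -0.0, -0.6] w 0.0535 gf 0.0
[539.6 -35.8] [42.1 41.8] 2.4847841262817383 0.09296966192351336
[536.6  33.6] [42.6 42. ] 1.0822582244873047 0.09309270082923116
[533.2  99.1] [42.3 41.6] 2.4005746841430664 0.09297950747037165
[530.4 169.7] [42.4 42.8] 1.3202369213104248 0.0929940683621524
punch [ 0.41442361 -0.23203127  0.1278541 ] [ 0.42718582 -0.22048639  0.13368572]
(array([ 0.6435, -0.2667]), array([ 0.6439, -0.2664]), np.int64(36))
```

View pics/f.png

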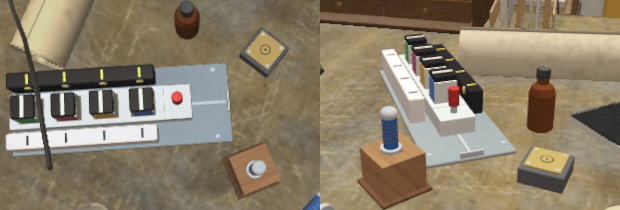

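```bash
python3 - <<'E'
from h import *
a=pickle.load(open("top5.pkl","rb"));b=cap("top");z=pickle.load(open("top0.pkl","rb"))
for n,c in(("0",z),("5",a),("now",b)):
    C=c["color"].astype(int);P=cloud(c)
    k=(P[...,2]>.037)&(P[...,2]<.046)&(abs(P[...,0]-.543)<.025)&(P[...,1]<-.05)&(P[...,1]>-.25)
    q=P[k];e=[np.sort(q[abs(q[:,0]-x)<.003][:,1])[:3].mean() for x in(.525,.535,.545,.555,.565)]
    r=(C[...,0]>130)&(C[...,1]<70)&(P[...,0]>.5)&(P[...,0]<.58)&(P[...,2]>.05);v,u=np.nonzero(r)
    R=cv2.minAreaRect(np.stack([u,v],1).astype(np.float32))
    print(n,"end",np.round(e,4),"knob px",u.mean().round(2),v.mean().round(2),r.sum(),world(c,u.mean(),v.mean(),z=.0885)[:2].round(4))
E
```

```text
0 end [-0.2016 -0.2031 -0.2233 -0.2042 -0.1824] knob px 330.58 217.5 12 [ 0.541  -0.1577]
5 end [-0.1213 -0.1202 -0.1198 -0.12   -0.1184] knob px 295.62 220.15 13 [ 0.5374 -0.0962]
now end [-0.1231 -0.1233 -0.1217 -0.1219 -0.1215] knob px 296.93 219.79 14 [ 0.538  -0.0986]
```

The carriage sits about 2.3 mm short of where it was after the first push. I'll nudge it home again, gently, and back off slowly.

>>> servo_tool:
  motion:
    - [0, 0, 0, 0.38, 0.366, -0.05, 255]
    - [0, 0, 0, 0.38, 0.366, -0.05, 255]
    - [0, 0, 0, 0.38, 0.366, -0.05, 255]
    - [0, 0, 0, 0.38, 0.366, -0.05, 255]
    - [0, 0, 0, 0.38, 0.366, -0.05, 255]
    - [0, 0, 0, 0.38, 0.366, -0.05, 255]
    - [0, 0, 0, 0.38, 0.366, -0.05, 255]
    - [0, 0, 0, 0.38, 0.366, -0.05, 255]
    - [0, 0, 0, 0.38, 0.366, -0.05, 255]
    - [0, 0, 0, 0.38, 0.366, -0.05, 255]
    - [0, 0, 0, 0.38, 0.366, -0.05, 255]
    - [0, 0, 0, 0.38, 0.366, -0.05, 255]

```text
time_s: 48.92
tcp_pos: [0.5438, -0.1471, 0.2045]
tool_rot: [[-0.044, 0.999, 0.001], [0.999, 0.044, -0.001], [-0.001, 0.001, -1.0]]
contact_force: [0.1, -0.2, 0.1]
gripper_width: 0.0004
grasp_force: 0.0
```

>>> servo_tool:
  motion:
    - [0, 0, 0, 0, 0, -0.03, 255]
    - [0, 0, 0, 0, 0, -0.07, 255]
    - [0, 0, 0, 0, 0, -0.11, 255]
    - [0, 0, 0, 0, 0, -0.14, 255]
    - [0, 0, 0, 0, 0, -0.141, 255]
    - [0, 0, 0, 0, 0, -0.141, 255]
    - [0, 0, 0, 0, 0.01, -0.141, 255]
    - [0, 0, 0, 0, 0.02, -0.141, 255]
    - [0, 0, 0, 0, 0.023, -0.141, 255]
    - [0, 0, 0, 0, 0.026, -0.141, 255]
    - [0, 0, 0, 0, 0.026, -0.141, 255]

```text
time_s: 50.3
tcp_pos: [0.5445, -0.1197, 0.063]
tool_rot: [[-0.046, 0.999, 0.0], [0.999, 0.046, -0.0], [-0.0, 0.0, -1.0]]
contact_force: [0.3, 0.5, 0.6]
gripper_width: 0.0005
grasp_force: 0.0
```

Stepping slowly to find the contact.

>>> servo_tool:
  motion:
    - [0, 0, 0, 0, 0.001, 0, 255]
    - [0, 0, 0, 0, 0.002, 0, 255]
    - [0, 0, 0, 0, 0.003, 0, 255]
    - [0, 0, 0, 0, 0.003, 0, 255]

```text
time_s: 50.8
tcp_pos: [0.5444, -0.1174, 0.0629]
tool_rot: [[-0.046, 0.999, -0.0], [0.999, 0.046, -0.001], [-0.001, -0.0, -1.0]]
contact_force: [-0.5, -0.4, -0.7]
gripper_width: 0.0004
grasp_force: 0.8
```

>>> servo_tool:
  motion:
    - [0, 0, 0, 0, 0.001, 0, 255]
    - [0, 0, 0, 0, 0.002, 0, 255]
    - [0, 0, 0, 0, 0.002, 0, 255]

```text
time_s: 51.18
tcp_pos: [0.5444, -0.1156, 0.0629]
tool_rot: [[-0.046, 0.999, -0.0], [0.999, 0.046, -0.001], [-0.001, -0.0, -1.0]]
contact_force: [0.4, -3.4, -0.6]
gripper_width: 0.0006
grasp_force: 1.8
```

>>> servo_tool:
  motion:
    - [0, 0, 0, 0, 0.001, 0, 255]
    - [0, 0, 0, 0, 0.002, 0, 255]
    - [0, 0, 0, 0, 0.002, 0, 255]

```text
time_s: 51.55
tcp_pos: [0.5444, -0.1155, 0.063]
tool_rot: [[-0.045, 0.999, -0.0], [0.999, 0.045, -0.005], [-0.005, -0.0, -1.0]]
contact_force: [-0.5, -7.7, -1.6]
gripper_width: 0.0008
grasp_force: 4.0
```

>>> servo_tool:
  motion:
    - [0, 0, 0, 0, 0.001, 0, 255]
    - [0, 0, 0, 0, 0.002, 0, 255]
    - [0, 0, 0, 0, 0.002, 0, 255]

```text
time_s: 51.92
tcp_pos: [0.5444, -0.1154, 0.0631]
tool_rot: [[-0.045, 0.999, 0.0], [0.999, 0.045, -0.008], [-0.008, -0.0, -1.0]]
contact_force: [-0.6, -12.2, -1.9]
gripper_width: 0.0007
grasp_force: 6.1
```

```bash
cat > car.py <<'E'
from h import *
def car():
    c=cap("side");C=c["color"].astype(int);P=cloud(c)
    r=(C[...,0]>130)&(C[...,1]<60)&(C[...,2]<60)&(abs(P[...,0]-.543)<.03)&(abs(P[...,1]+.1)<.04)&(P[...,2]>.05);q=P[r]
    k=(C[...,0]>100)&(P[...,2]>.02)&(P[...,2]<.036)&(abs(P[...,0]-.54)<.02)&(abs(P[...,1]+.125)<.02)
    print("knob",r.sum(),q.mean(0).round(4),"front face y",np.median(P[k][:,1]).round(4),k.sum())
E
python3 - <<'E'
from car import *
st();car()
E
```

```text
t 51.92 q [-17.5, 9.8, 89.6, -0.5, 80.4, -20.0] tcp [0.5444, -0.1154, 0.0631] psi 2.56 tilt [0.0001, -0.0084] F [-0.6, -12.2, -1.9] w 0.0007 gf 6.080070734024048
knob 4 [ 0.5378 -0.1027  0.0593] front face y -0.1217 187
```

>>> servo_tool:
  motion:
    - [0, 0, 0, 0, -0.001, 0, 255]
    - [0, 0, 0, 0, -0.002, 0, 255]
    - [0, 0, 0, 0, -0.003, 0, 255]
    - [0, 0, 0, 0, -0.004, 0, 255]
    - [0, 0, 0, 0, -0.005, 0, 255]
    - [0, 0, 0, 0, -0.006, 0, 255]
    - [0, 0, 0, 0, -0.007, 0, 255]
    - [0, 0, 0, 0, -0.008, 0, 255]
    - [0, 0, 0, 0, -0.01, 0, 255]
    - [0, 0, 0, 0, -0.014, 0, 255]

```text
time_s: 53.22
tcp_pos: [0.5446, -0.125, 0.0631]
tool_rot: [[-0.046, 0.999, 0.0], [0.999, 0.046, 0.0], [0.0, 0.0, -1.0]]
contact_force: [-0.2, 0.1, -0.4]
gripper_width: 0.0002
grasp_force: 0.0
```

```bash
python3 - <<'E'
from car import *
st();car()
E
```

```text
t 53.23 q [-18.8, 10.1, 89.2, 0.0, 80.6, -21.4] tcp [0.5446, -0.125, 0.0631] psi 2.65 tilt [0.0003, 0.0001] F [-0.2, 0.1, -0.4] w 0.0002 gf 0.0
knob 1 [ 0.5372 -0.1051  0.061 ] front face y -0.1218 185
```

>>> servo_tool:
  motion:
    - [0, 0, 0, 0, -0.01, 0, 255]
    - [0, 0, 0, 0, -0.02, 0.03, 255]
    - [0, 0, 0, 0, -0.03, 0.08, 255]
    - [0, 0, 0, -0.1, -0.09, 0.14, 255]
    - [0, 0, 0, -0.17, -0.23, 0.14, 255]
    - [0, 0, 0, -0.17, -0.29, 0.14, 255]
    - [0, 0, 0, -0.17, -0.29, 0.14, 255]
    - [0, 0, 0, -0.17, -0.29, 0.14, 255]
    - [0, 0, 0, -0.17, -0.29, 0.14, 255]

```text
time_s: 54.4
tcp_pos: [0.3722, -0.4186, 0.2032]
tool_rot: [[-0.041, 0.999, -0.0], [0.999, 0.041, -0.001], [-0.001, -0.0, -1.0]]
contact_force: [0.8, -0.0, -0.1]
gripper_width: 0.0005
grasp_force: 0.0
```

```bash
python3 - <<'E'
from car import *
st();car()
b=cap("top");pickle.dump(b,open("top10.pkl","wb"))
for n in("top5","top10"):
    c=pickle.load(open(n+".pkl","rb"));P=cloud(c);C=c["color"].astype(int)
    k=(P[...,2]>.037)&(P[...,2]<.046)&(abs(P[...,0]-.543)<.025)&(P[...,1]<-.05)&(P[...,1]>-.25)
    q=P[k];print(n,"end",np.round([np.sort(q[abs(q[:,0]-x)<.003][:,1])[:3].mean() for x in(.525,.535,.545,.555,.565)],4))
    for y in(-.035,.034,.1,.17):
        k=(P[...,2]>.088)&(P[...,2]<.099)&(abs(P[...,0]-.535)<.04)&(abs(P[...,1]-y)<.033)
        R=cv2.minAreaRect((P[k][:,:2]*1000).astype(np.float32));print(np.round(R[0],1),R[2])
    m=(P[...,2]>.053)&(P[...,2]<.063)&(C.min(-1)>130)&(abs(P[...,0]-.48)<.03)&(P[...,1]<.25)
    print("strip y ends",P[m][:,1].min(),P[m][:,1].max())
cv2.imwrite("pics/cmp.png",np.vstack([cv2.resize(pickle.load(open(n+".pkl","rb"))["color"][175:285,115:355,::-1],None,fx=2.6,fy=2.6,interpolation=cv2.INTER_CUBIC) for n in("top5","top10")]))
E
```

```text
t 54.4 q [-54.1, 6.3, 77.4, -0.0, 96.3, -56.5] tcp [0.3722, -0.4186, 0.2032] psi 2.33 tilt [-0.0001, -0.0011] F [0.8, -0.0, -0.1] w 0.0005 gf 0.0
knob 131 [ 0.5431 -0.1052  0.0747] front face y -0.1217 178
top5 end [-0.1213 -0.1202 -0.1198 -0.12   -0.1184]
[539.7 -33.5] 2.653013229370117
[536.6  36. ] 3.1220192909240723
[533.  102.4] 1.967010259628296
[530.2 171. ] 1.853439211845398
strip y ends -0.06126928825922966 0.2080379185488045
top10 end [-0.1213 -0.1202 -0.1198 -0.1194 -0.1183]
[539.6 -33.5] 3.0239646434783936
[536.4  35.8] 2.9692399501800537
[533.  102.1] 1.7052346467971802
[530.7 171.1] 2.582106590270996
strip y ends -0.06120723598261657 0.20768543323817729
```

View pics/cmp.png

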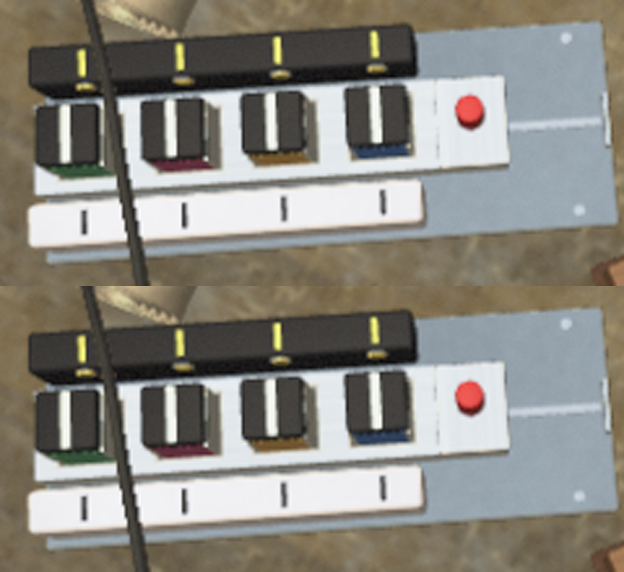

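The lower picture matches the upper one, so the carriage is fully home again. Backing away from the second push had drawn it out about 2 mm, so the first punch was made with it slightly short of home. I'll repeat the punch so the log is made with the carriage home.

>>> servo_tool:
  motion:
    - [0, 0, 0, 0.042, 0.186, 0, 110]
    - [0, 0, 0, 0.042, 0.186, 0, 110]
    - [0, 0, 0, 0.042, 0.186, 0, 110]
    - [0, 0, 0, 0.042, 0.186, 0, 110]
    - [0, 0, 0, 0.042, 0.186, 0, 110]
    - [0, 0, 0, 0.042, 0.186, 0, 110]
    - [0, 0, 0, 0.042, 0.186, -0.03, 110]
    - [0, 0, 0, 0.042, 0.186, -0.03, 110]
    - [0, 0, 0, 0.042, 0.186, -0.03, 110]
    - [0, 0, 0, 0.042, 0.186, -0.03, 110]

```text
time_s: 55.75
tcp_pos: [0.4169, -0.2298, 0.1742]
tool_rot: [[-0.045, 0.999, 0.002], [0.999, 0.045, -0.001], [-0.001, 0.002, -1.0]]
contact_force: [0.4, -0.6, 0.5]
gripper_width: 0.0535
grasp_force: 0.0
```

```bash
python3 - <<'E'
from car import *
st();c=cap("side");C=c["color"].astype(int);P=cloud(c)
k=(C[...,2]>C[...,0]+50)&(abs(P[...,0]-.416)<.03)&(abs(P[...,1]+.233)<.03)&(P[...,2]>.07)&(P[...,2]<.12)
q=P[k];print("barrel",k.sum(),q.min(0).round(4),q.max(0).round(4));car()
E
```

```text
t 55.75 q [-35.7, -4.1, 91.3, 0.0, 92.7, -38.3] tcp [0.4169, -0.2298, 0.1742] psi 2.59 tilt [0.0017, -0.0012] F [0.4, -0.6, 0.5] w 0.0535 gf 0.0
barrel 252 [ 0.4047 -0.2465  0.0707] [ 0.4246 -0.2371  0.1174]
knob 125 [ 0.5432 -0.1052  0.0746] front face y -0.1218 184
```

>>> servo_tool:
  motion:
    - [0, 0, 0, -0.0015, -0.002, -0.02, 110]
    - [0, 0, 0, -0.0015, -0.002, -0.04, 110]
    - [0, 0, 0, -0.0015, -0.002, -0.06, 110]
    - [0, 0, 0, -0.0015, -0.002, -0.08, 110]
    - [0, 0, 0, -0.0015, -0.002, -0.094, 110]
    - [0, 0, 0, -0.0015, -0.002, -0.099, 110]
    - [0, 0, 0, -0.0015, -0.002, -0.099, 110]
    - [0, 0, 0, -0.0015, -0.002, -0.099, 110]

```text
time_s: 56.85
tcp_pos: [0.4156, -0.2314, 0.0749]
tool_rot: [[-0.046, 0.999, 0.001], [0.999, 0.046, -0.001], [-0.001, 0.001, -1.0]]
contact_force: [0.5, -0.3, 0.3]
gripper_width: 0.0534
grasp_force: 0.0
```

>>> servo_tool:
  motion:
    - [0, 0, 0, 0, 0, 0, 255]
    - [0, 0, 0, 0, 0, 0, 255]
    - [0, 0, 0, 0, 0, 0, 255]
    - [0, 0, 0, 0, 0, 0, 255]
    - [0, 0, 0, 0, 0, 0, 255]
    - [0, 0, 0, 0, 0, 0, 255]
  force: 45

```text
time_s: 57.6
tcp_pos: [0.4152, -0.2311, 0.0742]
tool_rot: [[-0.046, 0.999, 0.001], [0.999, 0.046, -0.0], [-0.0, 0.001, -1.0]]
contact_force: [0.6, 0.6, 1.0]
gripper_width: 0.0238
grasp_force: 45.0
```

>>> servo_tool:
  motion:
    - [0, 0, 0, 0, 0, 0.015, 255]
    - [0, 0, 0, 0, 0, 0.03, 255]
    - [0, 0, 0, 0, 0, 0.05, 255]
    - [0, 0, 0, 0, 0, 0.07, 255]
    - [0, 0, 0, 0, 0, 0.09, 255]
    - [0, 0, 0, 0, 0, 0.09, 255]
    - [0, 0, 0, 0, 0, 0.09, 255]

```text
time_s: 58.48
tcp_pos: [0.4147, -0.2308, 0.1637]
tool_rot: [[-0.046, 0.999, -0.001], [0.999, 0.046, 0.0], [0.0, -0.001, -1.0]]
contact_force: [-0.2, -0.3, -2.7]
gripper_width: 0.0238
grasp_force: 45.0
```

```bash
cat > tip.py <<'E'
from ring import *
s=st();c=cap("side");P=cloud(c);t=s["tcp_pos"]
for d in(.052,.044,.036,.012,.004):
    q=P[(abs(P[...,0]-t[0])<.02)&(abs(P[...,1]-t[1])<.02)&(abs(P[...,2]-(t[2]-d))<.004)]
    if len(q)>4:print(d,len(q),"xmid",((q[:,0].min()+q[:,0].max())/2).round(4),"ymin",q[:,1].min().round(4))
E
python3 tip.py
```

```text
t 58.48 q [-36.0, -4.0, 92.3, -0.0, 91.7, -38.6] tcp [0.4147, -0.2308, 0.1637] psi 2.63 tilt [-0.0005, 0.0003] F [-0.2, -0.3, -2.7] w 0.0238 gf 44.99958147267222
0.052 34 xmid 0.4144 ymin -0.239
0.044 35 xmid 0.4139 ymin -0.2394
0.036 38 xmid 0.4143 ymin -0.2393
0.012 42 xmid 0.4134 ymin -0.2476
0.004 161 xmid 0.4142 ymin -0.2507
```

>>> servo_tool:
  motion:
    - [0, 0, 0, 0.05, -0.007, 0, 255]
    - [0, 0, 0, 0.1, -0.015, 0, 255]
    - [0, 0, 0, 0.15, -0.022, 0, 255]
    - [0, 0, 0, 0.2, -0.03, 0, 255]
    - [0, 0, 0, 0.229, -0.035, 0, 255]
    - [0, 0, 0, 0.229, -0.035, 0, 255]
    - [0, 0, 0, 0.229, -0.035, -0.025, 255]
    - [0, 0, 0, 0.229, -0.035, -0.05, 255]
    - [0, 0, 0, 0.229, -0.035, -0.058, 255]
    - [0, 0, 0, 0.229, -0.035, -0.058, 255]
    - [0, 0, 0, 0.229, -0.035, -0.058, 255]
    - [0, 0, 0, 0.229, -0.035, -0.058, 255]

```text
time_s: 60.02
tcp_pos: [0.6446, -0.2664, 0.1077]
tool_rot: [[-0.046, 0.999, 0.002], [0.999, 0.046, -0.001], [-0.001, 0.002, -1.0]]
contact_force: [-0.5, -0.1, -1.8]
gripper_width: 0.0242
grasp_force: 45.0
```

```bash
python3 tip.py
```

```text
t 60.02 q [-27.1, 25.6, 64.2, 0.0, 90.0, -29.7] tcp [0.6446, -0.2664, 0.1077] psi 2.63 tilt [0.0024, -0.0012] F [-0.5, -0.1, -1.8] w 0.0242 gf 44.99958441593833
0.052 30 xmid 0.6434 ymin -0.2754
0.044 34 xmid 0.6436 ymin -0.2765
0.036 32 xmid 0.6434 ymin -0.275
0.012 33 xmid 0.6399 ymin -0.283
0.004 142 xmid 0.6432 ymin -0.2859
```

>>> servo_tool:
  motion:
    - [0, 0, 0, 0.001, 0.0005, -0.006, 255]
    - [0, 0, 0, 0.001, 0.0005, -0.012, 255]
    - [0, 0, 0, 0.001, 0.0005, -0.014, 255]
    - [0, 0, 0, 0.001, 0.0005, -0.016, 255]
    - [0, 0, 0, 0.001, 0.0005, -0.018, 255]
    - [0, 0, 0, 0.001, 0.0005, -0.02, 255]
    - [0, 0, 0, 0.001, 0.0005, -0.022, 255]
    - [0, 0, 0, 0.001, 0.0005, -0.024, 255]

```text
time_s: 61.08
tcp_pos: [0.6463, -0.2667, 0.0863]
tool_rot: [[-0.046, 0.999, 0.005], [0.999, 0.046, -0.004], [-0.004, 0.005, -1.0]]
contact_force: [-1.2, 0.3, 5.4]
gripper_width: 0.0242
grasp_force: 45.0
```

>>> servo_tool:
  motion:
    - [0, 0, 0, 0, 0, -0.001, 255]
    - [0, 0, 0, 0, 0, -0.002, 255]
    - [0, 0, 0, 0, 0, -0.003, 255]

```text
time_s: 61.45
tcp_pos: [0.6459, -0.2663, 0.0816]
tool_rot: [[-0.046, 0.999, 0.003], [0.999, 0.046, -0.002], [-0.002, 0.003, -1.0]]
contact_force: [-0.7, -0.2, 8.9]
gripper_width: 0.024
grasp_force: 45.0
```

>>> servo_tool:
  motion:
    - [0, 0, 0, 0, 0, -0.001, 255]
    - [0, 0, 0, 0, 0, -0.003, 255]
    - [0, 0, 0, 0, 0, -0.003, 255]

```text
time_s: 61.82
tcp_pos: [0.6465, -0.267, 0.0813]
tool_rot: [[-0.046, 0.999, 0.006], [0.999, 0.046, -0.004], [-0.005, 0.006, -1.0]]
contact_force: [-2.7, -0.0, 13.4]
gripper_width: 0.0237
grasp_force: 45.0
```

Tripped, and the nose is at its stop. Now back to the stand.

>>> servo_tool:
  motion:
    - [0, 0, 0, 0, 0, 0.01, 255]
    - [0, 0, 0, 0, 0, 0.03, 255]
    - [0, 0, 0, 0, 0, 0.06, 255]
    - [0, 0, 0, 0, 0, 0.088, 255]
    - [0, 0, 0, -0.05, 0.007, 0.088, 255]
    - [0, 0, 0, -0.1, 0.015, 0.088, 255]
    - [0, 0, 0, -0.15, 0.022, 0.088, 255]
    - [0, 0, 0, -0.2, 0.03, 0.088, 255]
    - [0, 0, 0, -0.229, 0.0345, 0.088, 255]
    - [0, 0, 0, -0.229, 0.0345, 0.088, 255]
    - [0, 0, 0, -0.229, 0.0345, 0.088, 255]
    - [0, 0, 0, -0.229, 0.0345, 0.088, 255]

```text
time_s: 63.32
tcp_pos: [0.4169, -0.2311, 0.1638]
tool_rot: [[-0.047, 0.999, -0.0], [0.999, 0.047, 0.0], [0.0, -0.0, -1.0]]
contact_force: [0.6, 0.7, -1.8]
gripper_width: 0.0238
grasp_force: 45.0
```

```bash
python3 tip.py
```

```text
t 63.33 q [-35.8, -3.7, 92.1, 0.0, 91.7, -38.5] tcp [0.4169, -0.2311, 0.1638] psi 2.67 tilt [-0.0001, 0.0004] F [0.6, 0.7, -1.8] w 0.0238 gf 44.99950879052008
0.052 31 xmid 0.4163 ymin -0.2406
0.044 41 xmid 0.4165 ymin -0.2398
0.036 39 xmid 0.4166 ymin -0.2409
0.012 37 xmid 0.4134 ymin -0.2447
0.004 161 xmid 0.4157 ymin -0.2506
```

>>> servo_tool:
  motion:
    - [0, 0, 0, -0.001, 0, -0.02, 255]
    - [0, 0, 0, -0.001, 0, -0.04, 255]
    - [0, 0, 0, -0.001, 0, -0.055, 255]
    - [0, 0, 0, -0.001, 0, -0.063, 255]
    - [0, 0, 0, -0.001, 0, -0.069, 255]
    - [0, 0, 0, -0.001, 0, -0.075, 255]
    - [0, 0, 0, -0.001, 0, -0.08, 255]
    - [0, 0, 0, -0.001, 0, -0.085, 255]
    - [0, 0, 0, -0.001, 0, -0.088, 255]
    - [0, 0, 0, -0.001, 0, -0.09, 255]
    - [0, 0, 0, -0.001, 0, -0.091, 255]
    - [0, 0, 0, -0.001, 0, -0.091, 255]

```text
time_s: 64.88
tcp_pos: [0.4153, -0.2313, 0.0741]
tool_rot: [[-0.046, 0.999, 0.001], [0.999, 0.046, -0.001], [-0.001, 0.001, -1.0]]
contact_force: [-1.8, 1.3, 4.8]
gripper_width: 0.0237
grasp_force: 45.0
```

>>> servo_tool:
  motion:
    - [0, 0, 0, 0, 0, 0, 110]
    - [0, 0, 0, 0, 0, 0, 110]
    - [0, 0, 0, 0, 0, 0, 110]
    - [0, 0, 0, 0, 0, 0, 110]
    - [0, 0, 0, 0, 0, 0.03, 110]
    - [0, 0, 0, 0, 0, 0.07, 110]
    - [0, 0, 0, 0, 0, 0.13, 110]
    - [0, 0, 0, 0, 0, 0.13, 110]

```text
time_s: 65.88
tcp_pos: [0.4175, -0.2328, 0.209]
tool_rot: [[-0.046, 0.999, 0.01], [0.999, 0.046, -0.007], [-0.007, 0.009, -1.0]]
contact_force: [0.1, -0.8, -0.1]
gripper_width: 0.0534
grasp_force: 0.0
```

>>> servo_tool:
  motion:
    - [0, 0, 0, -0.05, -0.19, 0.03, 110]
    - [0, 0, 0, -0.05, -0.19, 0.03, 110]
    - [0, 0, 0, -0.05, -0.19, 0.03, 110]
    - [0, 0, 0, -0.05, -0.19, 0.03, 110]
    - [0, 0, 0, -0.05, -0.19, 0.03, 110]
    - [0, 0, 0, -0.05, -0.19, 0.03, 110]
    - [0, 0, 0, -0.05, -0.19, 0.03, 110]

```text
time_s: 66.75
tcp_pos: [0.3656, -0.4196, 0.233]
tool_rot: [[-0.048, 0.999, 0.0], [0.999, 0.048, 0.0], [0.0, 0.0, -1.0]]
contact_force: [-0.0, -0.2, -0.4]
gripper_width: 0.0535
grasp_force: 0.0
```

```bash
python3 - <<'E'
from car import *
st();car();c=cap("side");C=c["color"].astype(int);P=cloud(c)
k=(C[...,2]>C[...,0]+50)&(abs(P[...,0]-.416)<.03)&(abs(P[...,1]+.233)<.03)&(P[...,2]>.06)&(P[...,2]<.14)
print("barrel",P[k].min(0).round(4),P[k].max(0).round(4))
k=(abs(P[...,0]-.697)<.03)&(abs(P[...,1]+.118)<.03);print("bottle top",P[k][:,2].max())
c=cap("top");P=cloud(c)
for y in(-.033,.036,.102,.171):
    k=(P[...,2]>.088)&(P[...,2]<.099)&(abs(P[...,0]-.535)<.04)&(abs(P[...,1]-y)<.033)
    R=cv2.minAreaRect((P[k][:,:2]*1000).astype(np.float32));print(np.round(R[0],1),R[2],np.median(P[k][:,2]))
E
```

```text
t 66.75 q [-54.8, 5.6, 74.8, 0.0, 99.6, -57.5] tcp [0.3656, -0.4196, 0.233] psi 2.76 tilt [0.0002, 0.0003] F [-0.0, -0.2, -0.4] w 0.0535 gf 0.0
knob 136 [ 0.5431 -0.1054  0.0744] front face y -0.1217 187
barrel [ 0.4044 -0.2468  0.0702] [ 0.4247 -0.2363  0.1181]
bottle top 0.11890269940979864
[539.4 -33.5] 2.6584153175354004 0.0929657080053552
[536.4  35.8] 2.6864633560180664 0.09294152169675324
[533.4 102.4] 2.636509418487549 0.09320870557525374
[530.3 170.7] 2.2596640586853027 0.09297089919639434
```

```bash
python3 -c "
from cell import manip
print(manip.finish_job())"
```

```text
the job is handed in; nothing more can be done
None
```

The job is handed in at about 67 s: all four cells are seated and aligned, the carriage is fully home, the punch is back upright in its stand and the bottle is standing. The tally ring was punched twice, because the carriage was about 2 mm short of home at the first punch and I repeated it after pushing it home; the two spare punches on the bench fell over during my first move.

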